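# Read three faces of an enamel sample at the colour reader

### The arm

A 7-joint arm with a two-finger parallel gripper is mounted at the origin on the work surface. World frame = base frame: x ahead of the robot, y to its left, z up, the work surface at z = 0. Lengths are in m, angles in rad, forces in N, time in s.
With the tool pointing down it reaches from about 0.4 to 0.9 m from the base axis. Payload 5.6 kg.
Tool frame: the origin (TCP) lies at the very end of the fingers, on their centre line; the grasp point (between the pads) lies 19 mm behind it (manip.grasp_offset is the distance from the TCP to the grasp point, in m); z points along the fingers, y is the direction in which the jaws open and shut (so a half turn about z gives the same grasp; the last joint's range is limited). The gripper opens to 92 mm and grips with 3 to 60 N. Pads are 20 mm wide; open, the fingers measure 128 mm over their backs; the gripper's body (75 mm by 189 mm) begins 69 mm behind the grasp point.
Start: joints at [-1.289, 0.468, -0.012, 1.603, 0.006, 1.071, -0.056], TCP at [0.207, 0.616, 0.188] pointing down, gripper open.
Joint ranges: [-2.53, 2.53], [-0.31, 2.02], [-1.57, 1.55], [0.28, 2.44], [-1.29, 4.43], [0.15, 1.84], [-2.92, 2.92]. Speed limits (rad/s): [2.57, 2.57, 3.14, 3.14, 3.14, 3.14, 3.14].

### API

Orientations are given as a unit quaternion [x, y, z, w].
In Python, from cell import manip, optics gives the robot as it stands.
- The arm moves only by the tool carry_out, never from a script. Its argument "motion" is a list of rows, each a list of 7 numbers: the gripper command: -1 is fully open, 1 is shut, values between are in proportion, then the shift along the tool's x, y, z in cm, then the turn, a rotation vector about the tool's x, y, z in rad. A call has 1 to 20 rows; each row is the pose to reach, as a shift and turn from the pose measured when the call began, along the tool's axes at that moment; what a row does not reach only later rows make up. A row lasts 1/8 s, in which the tool goes at most 62.5 mm and 10.7 degrees, less where a joint would pass 70% of its speed; a pose out of reach is approached as far as the arm can. A call with a gripper value outside its range is refused whole. The fingers move at their own pace and stop on an object; the grip force is fixed at half the most. Time passes only in rows, so rows that repeat a pose let the fingers close. It gives the time, the measured TCP pose, the force and the opening at its end, in the units of the state.
- manip.read_state(): the state, without advancing time (a new reading comes with each control period).
- optics.read_camera(name): name is "scene" or "top" or "wrist"; returns the picture (480x640x3 uint8, red, green, blue); there is no depth.
- optics.get_calibration(name): a dict with "fx", "fy", "cx", "cy" (pixels), "world_to_cam" (4x4, takes a point from world to camera coordinates). Camera axes: x right, y down, z forward; pixel columns grow to the right and rows downward; lengths in m; the calibration is good to about 2 mm. A picture is of the moment at which its call begins: read the wrist's pose just before it. get_calibration takes no time and is no camera call; for the wrist camera it gives the pose at the moment of the call.
- manip.finish_job(): hands the job in, once; it reports no verdict.
The state is a dict: "t": time; "joints": joint angles; "qvel": joint speeds; "effort": joint torques, N m; "eef_pos": TCP position; "orientation": TCP orientation; "ft_force": force on the tool from outside, world axes, zero at the start; "moment": the same for the moment, N m; "width": finger opening in m.
Only numpy, scipy, OpenCV 4.12 (cv2) and the standard library are available. Lean on these libraries where they do the work, as an engineer would, in place of code of your own. Each camera call takes 0.05 s, during which the arm holds its last target.

### The job

Read the colours of the enamelled sample block: gently press the white dot of its blue face squarely on the colour reader's sprung nose until the nose is pushed well in, and hold it there a moment, then do the same with the yellow face. Then set the block leaning in the sloping wooden rest, red end up, let go of it, take it again another way and read the white dot on the red end in the same way. Finally lay the block gently flat on one of its broad faces in the middle of the round cork mat and let it go, leaving the pigment jars undisturbed.

Things in the scene. Friction and masses are not known exactly. Their poses are not given: they have to be found in the camera images.
- block: Enamelled ceramic block, 28 x 44 x 90 mm (its x, y, z), about 0.25 kg, standing upright at the start, its blue face turned roughly (within 70 degrees) to world -y. Origin at the centre of its foot (underside), z along its length to the red end. +x broad face (44 x 90) blue, -x broad face yellow, +z end red; narrow sides (28 x 90) and foot white. A 12 mm white dot marks the spot to read on each coloured face.
- blue_dot (a point): Centre of the white dot on the blue face: block frame (14, 0, 30) mm. Axes as the block's.
- yellow_dot (a point): Centre of the white dot on the yellow face: block frame (-14, 0, 30) mm. Axes as the block's.
- red_dot (a point): Centre of the white dot on the red end: block frame (0, 0, 90) mm. Axes as the block's.
- block_mid (a point): Middle of the block: block frame (0, 0, 45) mm. Axes as the block's.
- reader: Grey bench colour reader, fixed to the table; housing 150 x 110 mm, 100 mm high, screen on top. Origin at the centre of its underside; its nose stands out of its front, the -x side, which faces roughly to the robot's left (world +y). A black collar (48 mm across) reaches 90 mm from the origin, the nose tip 125 mm, 70 mm above the table.
- nose_tip (a point): Centre of the flat round tip of the reader's sprung nose, an aluminium rod 20 mm across that points along the reader's -x; moves with the nose. Axes as the reader's.
- nose (a joint): How far the nose is pushed in, along the reader's +x: 0 free, 0.008 m at its end stop. A spring pushes back with 0.7 N at 0 rising to 6.3 N at 8 mm. It reads when pushed in more than 4 mm (3.5 N).
- rest: Fixed sloping wooden rest, its +y roughly to the robot's right (world -y); base 80 x 120 x 10 mm (y -55 to 65). Origin under the base. Two boards, each 34 mm wide (x -17 to 17), form a right-angled V along x: corner line at y = -15, z = 30 mm; the long board rises 78 mm towards +y at 45 degrees, the short one 32 mm towards -y at 45 degrees.
- rest_seat (a point): Where the block's middle is when home in the rest: rest frame (0, 6.9, 71.7) mm, axes as the rest's. The foot then stands on the short board and one broad face (either) lies on the long board: the block leans 45 degrees towards the rest's +y, its narrow sides free, overhanging the boards 5 mm each side.
- mat: Round cork mat, 160 mm across, 5 mm thick, fixed. Origin at the centre of its underside.
- jar_lilac: Pigment jar, lilac, black lid, 58 mm across, 66 mm high, loose; bystander. Origin at the centre of its underside.
- jar_teal: Pigment jar, teal, same size; bystander. Origin at the centre of its underside.
- jar_ochre: Pigment jar, ochre, same size; bystander. Origin at the centre of its underside.
Not all that is in view belongs to the job. Of the things that look like the mat, take the one that is farthest to the robot's right at the start.

How it is judged:
On the way, in this order (a step that is already met when the one before it is completed fails the run):
1. the dot of the blue face pressed squarely on the nose, nose more than 4 mm in (value of joint nose above 0.004 m and distance between blue_dot and nose_tip below 0.01 m and angle between the x axis of block and the x axis of reader, either way round below 0.17 rad), for 0.3 s.
2. the dot of the yellow face pressed squarely on the nose, nose more than 4 mm in (value of joint nose above 0.004 m and distance between yellow_dot and nose_tip below 0.01 m and angle between the x axis of block and the x axis of reader, either way round below 0.17 rad), for 0.3 s.
3. the block leans in the rest, red end up, let go (distance between block_mid and rest_seat below 0.014 m and angle between block's own z axis and vertical between 0.66 and 0.91 rad and contact force between the fingers and block below 0.1 N and linear speed of block below 0.03 m/s), for 0.2 s.
4. the dot of the red end pressed squarely on the nose, nose more than 4 mm in (value of joint nose above 0.004 m and distance between red_dot and nose_tip below 0.01 m and angle between the z axis of block and the x axis of reader, either way round below 0.17 rad), for 0.3 s.
At the end, for the whole second after the job is handed in: The block lies flat on the cork mat on a broad face (within 0.1 rad), its middle within 30 mm of the mat's centre, released and at rest (horizontal distance between block_mid and mat below 0.03 m and angle between the x axis of block and the z axis of mat, either way round below 0.1 rad and height (world z) of block_mid below 0.024 m and contact force between block and mat above 0.5 N and contact force between the fingers and block below 0.1 N and linear speed of block below 0.02 m/s); the robot touches nothing.
It fails at once if the colour reader is pushed or struck with more than 20 N (contact force between reader and anything else above 20 N).
It fails at once if the block is dropped or rammed on the mat (over 60 N) (contact force between block and mat above 60 N).
It fails at once if a pigment jar is moved more than 25 mm or tipped (distance of any of jar_lilac, jar_teal, jar_ochre from where it was at the start of the episode above 0.025 m or angle between any of jar_lilac, jar_teal, jar_ochre's own z axis and vertical above 0.4 rad).
It also fails if it takes over 72 s, if anything falls off the work surface, if the arm or the gripper's body presses on something with over 40 N, if the wrist force passes 120 N, or if a joint passes its speed limit or range.

## Working session

There is one attempt and no reset: what is moved stays moved. The work goes in short steps, Python scripts to look and compute and a tool call to move; the robot and the scene stay as the last step left them, time stands still between calls to the robot, and variables do not carry over. Pictures are saved under pics/ and viewed, and the job is handed in when it is done.

Besides the shell and the picture viewer there is one more tool, called as a command line: name --pt "numbers of a row" for each row, then --argument value for the rest. carry_out: Moves the arm, as the interface text tells. Its arguments: {"type":"object","properties":{"motion":{"type":"array","items":{"type":"array","items":{"type":"number"}}}},"required":["motion"]}

```bash
ls; mkdir -p pics
python3 - <<'E'
from cell import manip, optics
import cv2
print(manip.read_state())
for n in ["scene","top","wrist"]:
    c=optics.get_calibration(n); print(n,{k:(v if k!="world_to_cam" else __import__('numpy').round(v,4).tolist()) for k,v in c.items()})
    im=optics.read_camera(n); cv2.imwrite(f"pics/{n}0.png",im[:,:,::-1])
print(manip.grasp_offset)
E
```

```text
pics
{'t': 0.0, 'joints': array([-1.28903709,  0.46833195, -0.01161388,  1.60362339,  0.00600084,
        1.07140683, -0.05628124]), 'qvel': array([ 0.00177872,  0.00061462, -0.00057631, -0.00015912,  0.00128913,
       -0.00026895, -0.0004355 ]), 'effort': array([ 2.59598946e-04, -5.20580757e+01, -1.22390655e-02, -2.43740970e+01,
       -5.65784192e-02,  1.74280006e-02,  1.62576384e-04]), 'eef_pos': array([0.20726456, 0.61540317, 0.18706984]), 'orientation': array([ 1.61684151e-01,  9.86842177e-01, -8.63622736e-04, -8.16355941e-05]), 'ft_force': array([-0.60032123, -0.34139466,  0.01082735]), 'moment': array([-0.0027531 , -0.01116238,  0.01449216]), 'width': 0.09140258620322603}
scene {'fx': 439.93187843723115, 'fy': 439.93187843723115, 'cx': 323.3368697791503, 'cy': 247.64948255473888, 'world_to_cam': [[-0.4552, 0.8904, 0.0015, 0.2014], [0.5414, 0.278, -0.7935, -0.1646], [-0.7069, -0.3604, -0.6086, 1.3106], [0.0, 0.0, 0.0, 1.0]]}
top {'fx': 449.39984038070924, 'fy': 449.39984038070924, 'cx': 321.2651150296346, 'cy': 237.9369533988044, 'world_to_cam': [[-0.0011, -1.0, 0.0069, 0.0191], [-0.9819, -0.0002, -0.1892, 0.4527], [0.1892, -0.007, -0.9819, 1.0511], [0.0, 0.0, 0.0, 1.0]]}
wrist {'fx': 406.9787657165551, 'fy': 406.9787657165551, 'cx': 323.79504261651374, 'cy': 238.81925337865997, 'world_to_cam': [[0.3199, 0.9475, -0.0019, -0.6492], [0.9099, -0.3066, 0.2794, -0.0322], [0.2641, -0.0911, -0.9602, 0.3922], [0.0, 0.0, 0.0, 1.0]]}
0.0187
```

View pics/scene0.png

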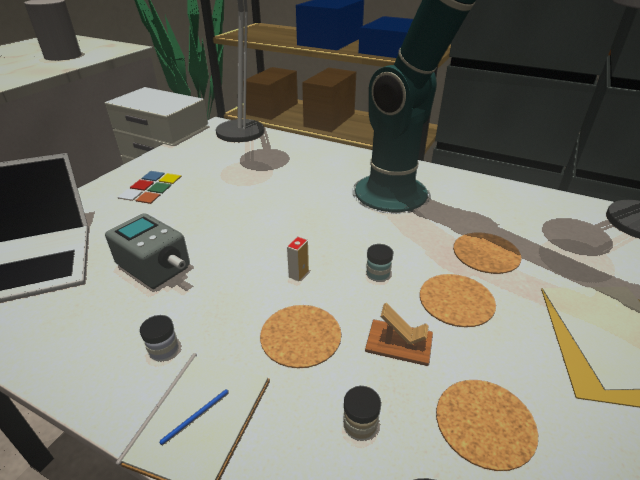

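View pics/top0.png

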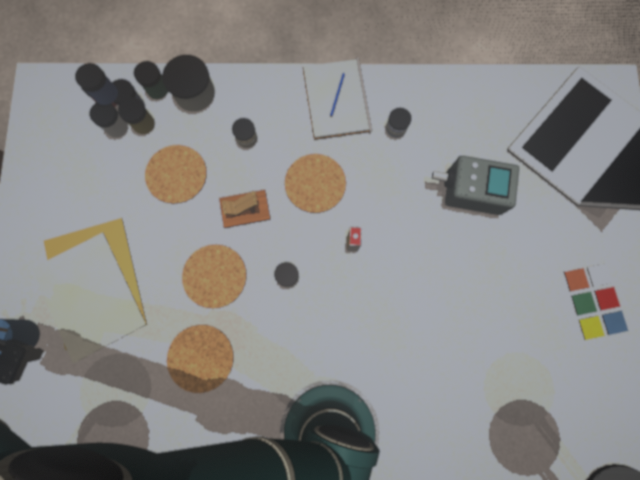

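View pics/wrist0.png

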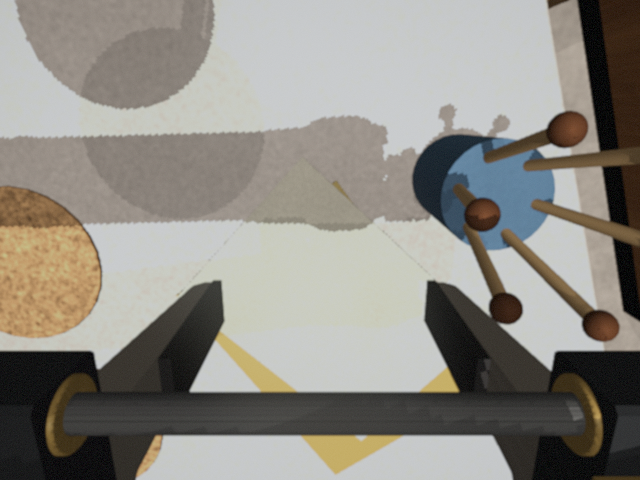

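```bash
cat > h.py <<'E'
from cell import manip, optics
import cv2, numpy as np
from scipy.spatial.transform import Rotation as R
def proj(c,P):
    P=np.atleast_2d(P); T=np.array(c["world_to_cam"]); q=P@T[:3,:3].T+T[:3,3]
    return np.c_[c["fx"]*q[:,0]/q[:,2]+c["cx"],c["fy"]*q[:,1]/q[:,2]+c["cy"]]
def ray(c,uv):
    T=np.array(c["world_to_cam"]); d=np.array([(uv[0]-c["cx"])/c["fx"],(uv[1]-c["cy"])/c["fy"],1.])
    return -T[:3,:3].T@T[:3,3], T[:3,:3].T@d
def onz(c,uv,z):
    o,d=ray(c,uv); return o+d*(z-o[2])/d[2]
def tri(obs):
    A=np.zeros((3,3));b=np.zeros(3)
    for c,uv in obs:
        o,d=ray(c,uv); d=d/np.linalg.norm(d); M=np.eye(3)-np.outer(d,d); A+=M;b+=M@o
    p=np.linalg.solve(A,b)
    return p,[np.round(proj(c,p)[0]-uv,1) for c,uv in obs]
def blobs(mask,minA=30):
    n,l,s,ce=cv2.connectedComponentsWithStats(mask.astype(np.uint8))
    return [(s[i,4],ce[i].round(1).tolist(),s[i,:4].tolist()) for i in range(1,n) if s[i,4]>=minA]
def shot(n,name,scale=1,crop=None):
    c=optics.get_calibration(n); im=optics.read_camera(n)
    np.savez(f"pics/{name}.npz",im=im,**{k:np.array(v) for k,v in c.items()})
    o=im
    if crop: x0,y0,x1,y1=crop; o=im[y0:y1,x0:x1]
    if scale!=1: o=cv2.resize(o,None,fx=scale,fy=scale,interpolation=cv2.INTER_CUBIC)
    cv2.imwrite(f"pics/{name}.png",o[:,:,::-1]); return c,im
def load(name):
    z=np.load(f"pics/{name}.npz"); return {k:z[k] for k in z if k!="im"},z["im"]
def st():
    s=manip.read_state(); print("t",round(s["t"],2),"pos",s["eef_pos"].round(4),"q",s["joints"].round(3),"w",round(s["width"],4),"F",s["ft_force"].round(2)); 
    print("axes x,y,z:",R.from_quat(s["orientation"]).as_matrix().T.round(3).tolist()); return s
def move(goal_p,goal_R,s=None):
    """shift(cm) and rotvec in tool axes from now to goal"""
    s=s or manip.read_state(); R0=R.from_quat(s["orientation"])
    return (R0.inv().apply(np.array(goal_p)-s["eef_pos"])*100).round(2), (R0.inv()*R.from_matrix(goal_R)).as_rotvec().round(3)
E
python3 - <<'E'
from h import *
c,im=optics.get_calibration("top"),cv2.imread("pics/top0.png")[:,:,::-1]
cs,ims=optics.get_calibration("scene"),cv2.imread("pics/scene0.png")[:,:,::-1]
np.savez("pics/top0.npz",im=im,**c);np.savez("pics/scene0.npz",im=ims,**cs)
hsv=cv2.cvtColor(im,cv2.COLOR_RGB2HSV)
print("red",blobs((hsv[...,1]>150)&((hsv[...,0]<6)|(hsv[...,0]>174))&(hsv[...,2]>120)))
h2=cv2.cvtColor(ims,cv2.COLOR_RGB2HSV)
print("red scene",blobs((h2[...,1]>150)&((h2[...,0]<6)|(h2[...,0]>174))&(h2[...,2]>120)))
for n,(u,v) in dict(mat=(316,183),rest=(245,208),jarA=(400,120),jarB=(244,130),jarC=(287,274),nose=(430,182),reader=(480,185)).items():
    print(n,onz(c,(u,v),dict(mat=.005,rest=.05,nose=.07,reader=.1).get(n,.066)).round(3))
print(onz(c,(355,234),.09))
p,r=tri([(c,(355,234)),(cs,(298,244))]);print("red top tri",p,r)
cv2.imwrite("pics/c1.png",cv2.resize(im[100:290,180:540],None,fx=2.2,fy=2.2,interpolation=cv2.INTER_CUBIC)[:,:,::-1])
cv2.imwrite("pics/c2.png",cv2.resize(ims[190:400,90:450],None,fx=2.2,fy=2.2,interpolation=cv2.INTER_CUBIC)[:,:,::-1])
E
```

```text
red [(np.int32(291), [606.8, 298.3], [597, 289, 21, 20])]
red scene [(np.int32(119), [141.2, 184.2], [131, 180, 21, 9]), (np.int32(90), [296.8, 242.7], [289, 237, 17, 12])]
mat [0.604 0.032 0.005]
rest [0.526 0.206 0.05 ]
jarA [ 0.75  -0.179  0.066]
jarB [0.723 0.212 0.066]
jarC [0.362 0.1   0.066]
nose [ 0.586 -0.246  0.07 ]
reader [ 0.569 -0.356  0.1  ]
[ 0.45301687 -0.05950959  0.09      ]
red top tri [ 0.45229742 -0.05832532  0.09094199] [array([-0.5,  0.2]), array([-0.6, -0.1])]
```

View pics/c1.png

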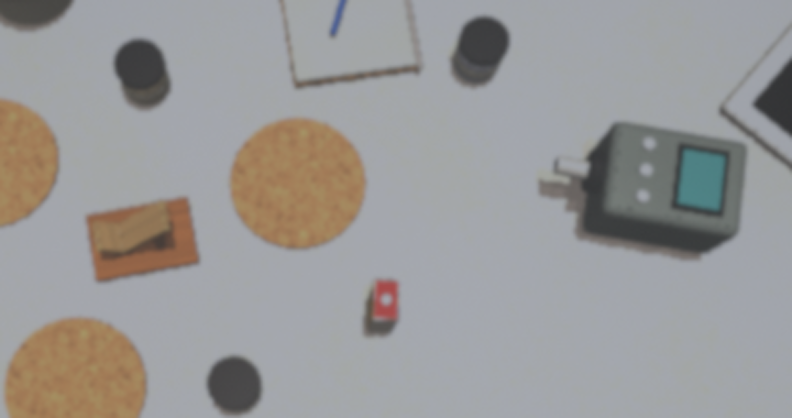

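View pics/c2.png

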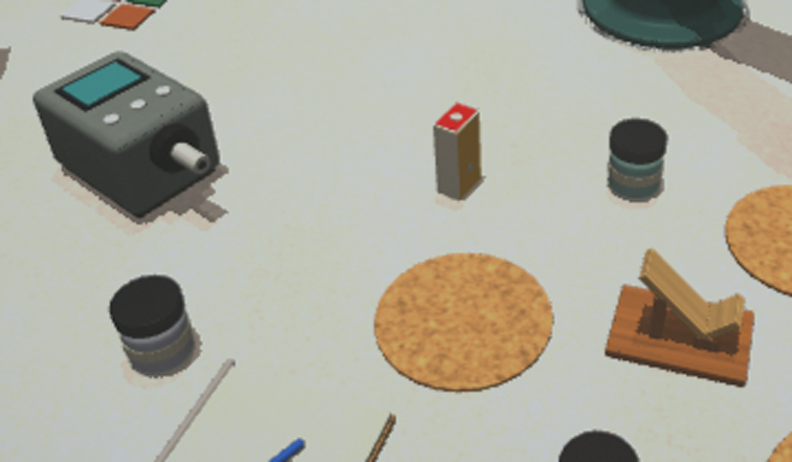

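Run:
```python
from h import *
s=st(); c=optics.get_calibration("wrist"); o,d=ray(c,(320,240)); R0=R.from_quat(s["orientation"])
print("cam in tool",R0.inv().apply(o-s["eef_pos"]).round(3),"dir",R0.inv().apply(d).round(3))
def down(az): y=np.array([np.cos(az),np.sin(az),0]);z=np.array([0,0,-1.]);return np.c_[np.cross(y,z),y,z]
print(down(np.radians(-5)).round(3))
print(move([0.50,-0.06,0.27],down(np.radians(-5))))
```

```text
t 0.15 pos [0.2073 0.6155 0.1872] q [-1.289  0.468 -0.012  1.603  0.006  1.071 -0.056] w 0.0919 F [-0.32  0.91 -0.36]
axes x,y,z: [[-0.948, 0.319, -0.0], [0.319, 0.948, -0.001], [-0.0, -0.001, -1.0]]
cam in tool [ 0.078  0.    -0.197] dir [-0.282 -0.01   0.959]
[[ 0.087  0.996  0.   ]
 [ 0.996 -0.087  0.   ]
 [ 0.     0.    -1.   ]]
(array([-49.3 , -54.69,  -8.2 ]), array([-1.000e-03,  1.000e-03,  1.333e+00]))
```

carry_out --pt "-1 0 0 -6 0 0 0" --pt "-1 -49.3 -54.7 -8.2 0 0 1.333" --pt "-1 -49.3 -54.7 -8.2 0 0 1.333" --pt "-1 -49.3 -54.7 -8.2 0 0 1.333" --pt "-1 -49.3 -54.7 -8.2 0 0 1.333" --pt "-1 -49.3 -54.7 -8.2 0 0 1.333" --pt "-1 -49.3 -54.7 -8.2 0 0 1.333" --pt "-1 -49.3 -54.7 -8.2 0 0 1.333" --pt "-1 -49.3 -54.7 -8.2 0 0 1.333" --pt "-1 -49.3 -54.7 -8.2 0 0 1.333" --pt "-1 -49.3 -54.7 -8.2 0 0 1.333" --pt "-1 -49.3 -54.7 -8.2 0 0 1.333" --pt "-1 -49.3 -54.7 -8.2 0 0 1.333" --pt "-1 -49.3 -54.7 -8.2 0 0 1.333" --pt "-1 -49.3 -54.7 -8.2 0 0 1.333" --pt "-1 -49.3 -54.7 -8.2 0 0 1.333"

```text
t: 2.15
eef_pos: [0.4996, -0.0585, 0.2698]
orientation: [0.736, 0.677, -0.001, -0.0]
ft_force: [-0.7, 0.1, 0.1]
width: 0.092
```

Run:
```python
from h import *
st(); shot("wrist","w1")
```

```text
t 2.15 pos [ 0.4996 -0.0585  0.2698] q [-0.582  0.139  0.707  1.894 -0.098  1.145  0.077] w 0.092 F [-0.72  0.15  0.14]
axes x,y,z: [[0.084, 0.996, -0.001], [0.996, -0.084, -0.001], [-0.001, -0.001, -1.0]]
```

View pics/w1.png

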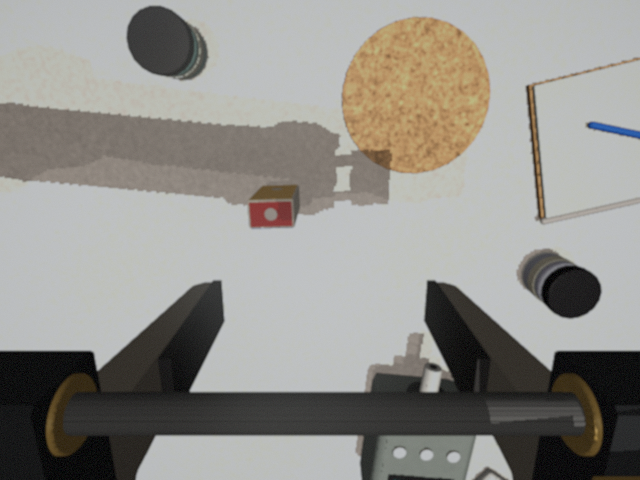

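Run:
```python
from h import *
c,im=load("w1"); h=cv2.cvtColor(im,cv2.COLOR_RGB2HSV)
m=((h[...,1]>120)&((h[...,0]<8)|(h[...,0]>172))&(h[...,2]>90)).astype(np.uint8); m[280:]=0
cn,_=cv2.findContours(m,cv2.RETR_EXTERNAL,cv2.CHAIN_APPROX_NONE); k=max(cn,key=cv2.contourArea)
r=cv2.minAreaRect(k);print(r,cv2.contourArea(k))
B=cv2.boxPoints(r); P=np.array([onz(c,p,.09) for p in B]);print(P.round(4),P.mean(0).round(4))
for i in range(4): d=P[(i+1)%4]-P[i];print(np.linalg.norm(d).round(4),np.degrees(np.arctan2(d[1],d[0])).round(1))
w=im[195:235,250:300]; 
wm=(h[...,1]<90)&(h[...,2]>130); wm[:202]=0;wm[224:]=0;wm[:,:260]=0;wm[:,282:]=0
print(blobs(wm,20)); b=blobs(wm,20)
t,ims=load("top0");s,_=load("scene0")
print(onz(c,b[0][1],.09)); print(tri([(c,b[0][1]),(s,(297.5,243))]))
cv2.imwrite("pics/w1c.png",cv2.resize(im[330:480,330:520],None,fx=4,fy=4,interpolation=cv2.INTER_CUBIC)[:,:,::-1])
# mat circle
m=((h[...,0]>8)&(h[...,0]<25)&(h[...,1]>80)).astype(np.uint8); m[:,:330]=0;m[:,500:]=0;m[190:]=0
cn,_=cv2.findContours(m,cv2.RETR_EXTERNAL,cv2.CHAIN_APPROX_NONE); k=max(cn,key=cv2.contourArea)
P=np.array([onz(c,p[0],.005) for p in cv2.convexHull(k)])
A=np.c_[2*P[:,:2],np.ones(len(P))];x=np.linalg.lstsq(A,(P[:,:2]**2).sum(1),rcond=None)[0];print("mat",x[:2],np.sqrt(x[2]+x[0]**2+x[1]**2))
```

```text
((270.0, 213.5), (23.0, 40.0), 90.0) 851.5
[[ 0.4317 -0.0473  0.09  ]
 [ 0.4691 -0.0505  0.09  ]
 [ 0.4667 -0.0727  0.09  ]
 [ 0.4287 -0.0694  0.09  ]] [ 0.4491 -0.06    0.09  ]
0.0376 -4.9
0.0223 -96.2
0.0382 175.1
0.0223 82.2
[(np.int32(135), [270.2, 214.0], [264, 208, 14, 13])]
[ 0.44919483 -0.06040077  0.09      ]
(array([ 0.44926003, -0.06009975,  0.09080872]), [array([-0.1, -0.1]), array([-0.1, -0. ])])
mat [0.60701248 0.03407344] 0.07867883662216565
```

View pics/w1c.png

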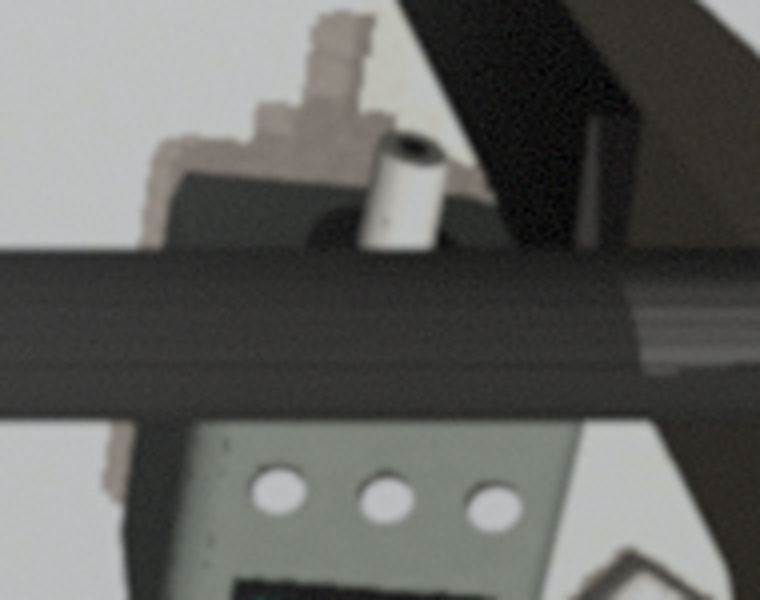

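Run:
```python
from h import *
w,_=load("w1");t,im=load("top0");s,_=load("scene0")
nw=(413/4+330,148/4+330); ns=(181.4,264.); nt=(433,175)
print("nose",tri([(w,nw),(s,ns),(t,nt)]),tri([(w,nw),(s,ns)]))
B=np.array([onz(w,(u/4+330,v/4+330),.1) for u,v in [(280,490),(386,499),(494,507)]]);print(B)
d=B[2]-B[0];print("button az",np.degrees(np.arctan2(d[1],d[0])))
h=cv2.cvtColor(im,cv2.COLOR_RGB2HSV);m=((h[...,0]>75)&(h[...,0]<100)&(h[...,1]>90)).astype(np.uint8);m[:,:440]=0;m[:,530:]=0;m[:150]=0;m[220:]=0
k=max(cv2.findContours(m,0,1)[0],key=cv2.contourArea);r=cv2.minAreaRect(k);print(r)
P=np.array([onz(t,p,.1) for p in cv2.boxPoints(r)]);print(P.mean(0))
for i in range(4): d=P[(i+1)%4]-P[i];print(np.linalg.norm(d).round(4),np.degrees(np.arctan2(d[1],d[0])).round(1))
Bm=B.mean(0);print("from screen center to nose", np.degrees(np.arctan2(*( (tri([(w,nw),(s,ns),(t,nt)])[0]-P.mean(0))[[1,0]]))))
# grasp move
def down(az): y=np.array([np.cos(az),np.sin(az),0]);z=np.array([0,0,-1.]);return np.c_[np.cross(y,z),y,z]
print(move([.4492,-.0602,.12],down(np.radians(-5))),move([.4492,-.0602,.014],down(np.radians(-5))))
```

```text
nose (array([ 0.6048634 , -0.25361613,  0.07198348]), [array([-1. ,  0.8]), array([0.3, 0.3]), array([-0. , -0.5])]) (array([ 0.60584026, -0.25242967,  0.07349627]), [array([0.2, 0.6]), array([0.3, 0.2])])
[[ 0.56108862 -0.33905821  0.1       ]
 [ 0.59030293 -0.34466614  0.1       ]
 [ 0.62018705 -0.35000026  0.1       ]]
button az -10.48950920282061
((498.42681884765625, 181.15853881835938), (18.552499771118164, 24.957529067993164), 6.340190887451172)
[ 0.5790379  -0.40079919  0.1       ]
0.0624 -10.1
0.044 -96.6
0.0624 169.4
0.0435 83.4
from screen center to nose 80.04789620214505
(array([-0.58, -5.01, 15.  ]), array([-0.001,  0.001,  0.003])) (array([-0.57, -5.  , 25.6 ]), array([-0.001,  0.001,  0.003]))
```

carry_out --pt "-1 -0.6 -5 8 0 0 0" --pt "-1 -0.6 -5 15 0 0 0" --pt "-1 -0.6 -5 19 0 0 0" --pt "-1 -0.6 -5 23 0 0 0" --pt "-1 -0.6 -5 25.5 0 0 0" --pt "-1 -0.6 -5 25.5 0 0 0" --pt "1 -0.6 -5 25.5 0 0 0" --pt "1 -0.6 -5 25.5 0 0 0" --pt "1 -0.6 -5 25.5 0 0 0" --pt "1 -0.6 -5 25.5 0 0 0" --pt "1 -0.6 -5 25.5 0 0 0"

```text
t: 3.58
eef_pos: [0.4492, -0.0604, 0.0151]
orientation: [0.736, 0.677, -0.0, -0.0]
ft_force: [0.4, -0.5, -2.0]
width: 0.044
```

Run:
```python
from h import *
st(); shot("wrist","w2"); shot("scene","s2",2,(200,180,440,340))
```

```text
t 3.58 pos [ 0.4492 -0.0604  0.0151] q [-0.391  0.468  0.542  2.218 -0.451  0.562  0.406] w 0.044 F [ 0.41 -0.53 -2.04]
axes x,y,z: [[0.084, 0.996, -0.0], [0.996, -0.084, -0.001], [-0.001, -0.0, -1.0]]
```

View pics/w2.png

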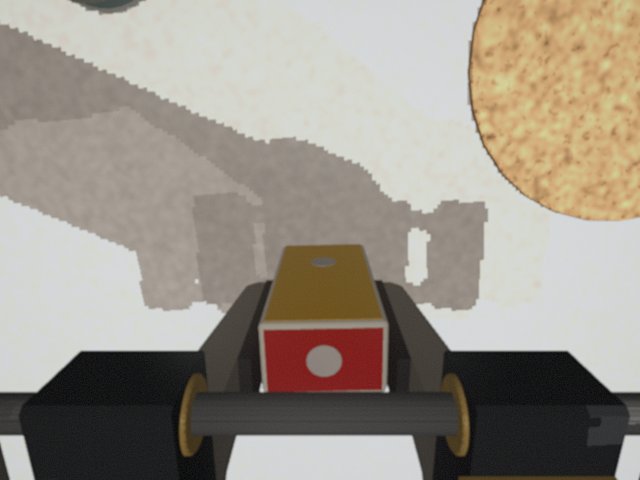

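View pics/s2.png

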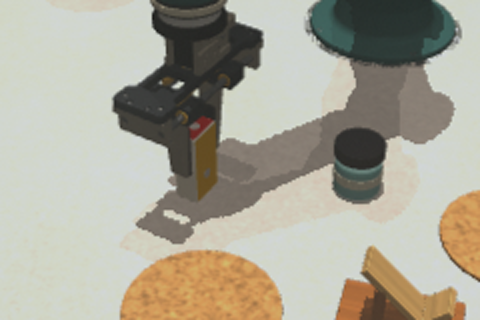

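Run:
```python
from h import *
c,im=load("w2"); h=cv2.cvtColor(im,cv2.COLOR_RGB2HSV)
wm=(h[...,1]<90)&(h[...,2]>120); wm[:340]=0;wm[380:]=0;wm[:,300:]&=True
wm[:,:300]=0;wm[:,348:]=0
b=blobs(wm,50);print(b); print(onz(c,b[0][1],.09))
print("yellow dot",onz(c,(323,262),.03))
print("front edge",[onz(c,p,.09).round(4) for p in [(263,323),(388,323),(262,391),(386,391)]])
```

```text
[(np.int32(886), [323.6, 360.5], [306, 345, 36, 32])]
[ 0.44947113 -0.06062063  0.09      ]
yellow dot [ 0.4504892 -0.0460972  0.03     ]
front edge [array([ 0.4306, -0.0447,  0.09  ]), array([ 0.472 , -0.0483,  0.09  ]), array([ 0.4269, -0.0709,  0.09  ]), array([ 0.4703, -0.0747,  0.09  ])]
```

```bash
cat >> h.py <<'E'
def down(azdeg,flip=0):
    a=np.radians(azdeg); y=np.array([np.cos(a),np.sin(a),0]);z=np.array([0,0,-1.]);return np.c_[np.cross(y,z),y,z]
T=np.array([.605,-.253]); N=np.array([np.cos(np.radians(80)),np.sin(np.radians(80))])
E
python3 - <<'E'
from h import *
p=T+N*.044
print(move([.4492,-.0604,.1],down(-5))); print(move([*p,.1],down(-10)),move([*p,.0555],down(-10)))
E
```

```text
(array([-0.01, -0.  , -8.49]), array([-0.001,  0.   ,  0.003]))
(array([-13.5 ,  17.54,  -8.49]), array([-0.001,  0.   ,  0.09 ])) (array([-13.5 ,  17.54,  -4.04]), array([-0.001,  0.   ,  0.09 ]))
```

carry_out --pt "1 0 0 -3 0 0 0" --pt "1 0 0 -8.5 0 0 0" --pt "1 -3 4 -8.5 0 0 0.02" --pt "1 -7 9 -8.5 0 0 0.05" --pt "1 -11 14.3 -8.5 0 0 0.08" --pt "1 -13.5 17.5 -8.5 0 0 0.09" --pt "1 -13.5 17.5 -6 0 0 0.09" --pt "1 -13.5 17.5 -4 0 0 0.09" --pt "1 -13.5 17.5 -4 0 0 0.09" --pt "1 -13.5 17.5 -4 0 0 0.09"

```text
t: 4.92
eef_pos: [0.6123, -0.2093, 0.0555]
orientation: [0.766, 0.643, -0.0, 0.0]
ft_force: [0.8, 0.0, -2.9]
width: 0.0441
```

Run:
```python
from h import *
st(); shot("wrist","w3"); shot("scene","s3",3,(100,180,340,340)); shot("top","t3",4,(370,130,540,240))
```

```text
t 4.92 pos [ 0.6123 -0.2093  0.0555] q [-0.157  0.682  0.617  1.736 -0.491  0.884  0.499] w 0.0441 F [ 0.78  0.01 -2.92]
axes x,y,z: [[0.173, 0.985, -0.0], [0.985, -0.173, -0.0], [-0.0, -0.0, -1.0]]
```

View pics/w3.png

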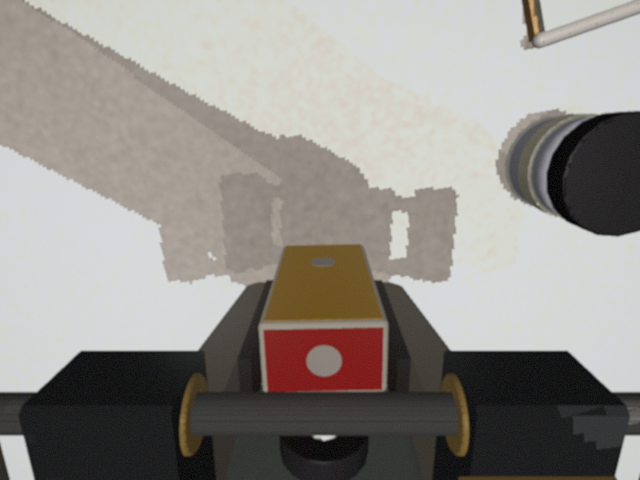

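View pics/s3.png

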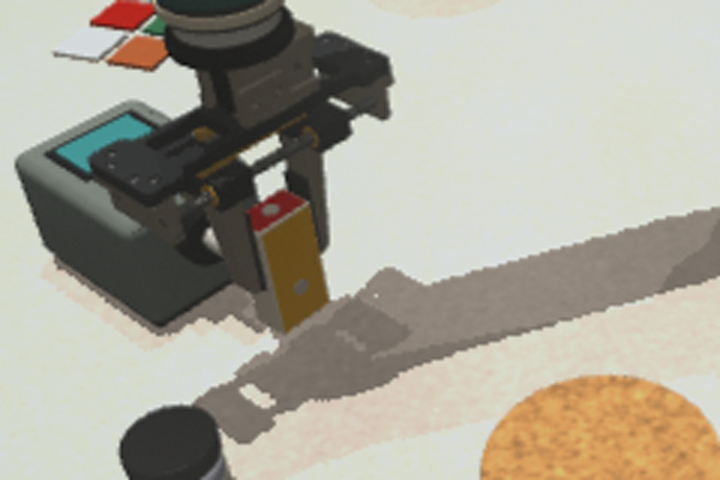

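View pics/t3.png

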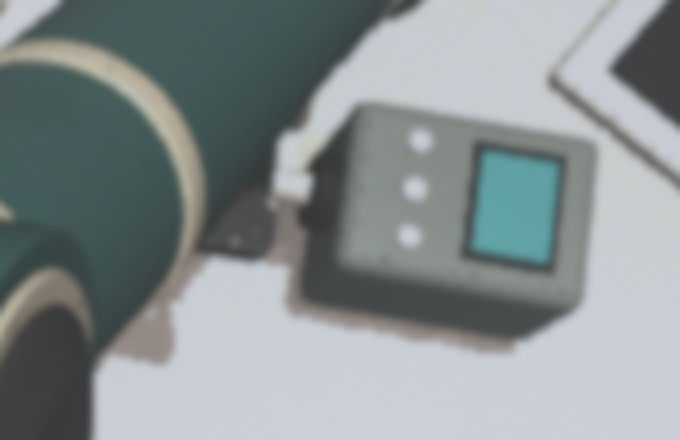

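carry_out --pt "1 -1.5 0 0 0 0 0" --pt "1 -2.5 0 0 0 0 0" --pt "1 -2.8 0 0 0 0 0" --pt "1 -3.1 0 0 0 0 0" --pt "1 -3.3 0 0 0 0 0" --pt "1 -3.3 0 0 0 0 0"

```text
t: 5.82
eef_pos: [0.6072, -0.2411, 0.056]
orientation: [0.766, 0.643, 0.0, -0.0]
ft_force: [0.1, 2.5, -2.3]
width: 0.0442
```

Run:
```python
from h import *
s=st(); print((s["eef_pos"][:2]-T)@N, s["ft_force"][:2]@N)
```

```text
t 5.83 pos [ 0.6072 -0.2411  0.056 ] q [-0.102  0.69   0.615  1.719 -0.492  0.892  0.548] w 0.0442 F [ 0.12  2.53 -2.27]
axes x,y,z: [[0.173, 0.985, 0.001], [0.985, -0.173, 0.001], [0.001, 0.001, -1.0]]
0.012079563561233622 2.511287757386556
```

carry_out --pt "1 -0.15 0 0 0 0 0" --pt "1 -0.35 0 0 0 0 0" --pt "1 -0.35 0 0 0 0 0" --pt "1 -0.35 0 0 0 0 0"

```text
t: 6.32
eef_pos: [0.6067, -0.2439, 0.0559]
orientation: [0.766, 0.643, 0.001, -0.0]
ft_force: [0.7, 4.2, -2.2]
width: 0.0441
```

Run:
```python
from h import *
s=st(); print((s["eef_pos"][:2]-T)@N, s["ft_force"][:2]@N); shot("wrist","w4");shot("scene","s4",3,(100,180,340,340)); s=manip.read_state();print(s["ft_force"])
```

```text
t 6.33 pos [ 0.6067 -0.2439  0.0559] q [-0.097  0.691  0.614  1.717 -0.493  0.893  0.553] w 0.0441 F [ 0.7   4.16 -2.22]
axes x,y,z: [[0.172, 0.985, 0.002], [0.985, -0.172, 0.0], [0.001, 0.001, -1.0]]
0.009226251207664328 4.219354417387731
[-0.57647437  5.0612429  -2.72791727]
```

View pics/s4.png

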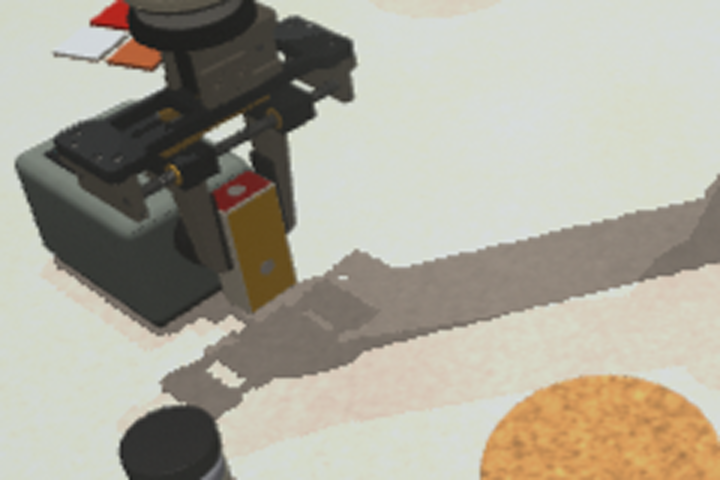

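View pics/w4.png

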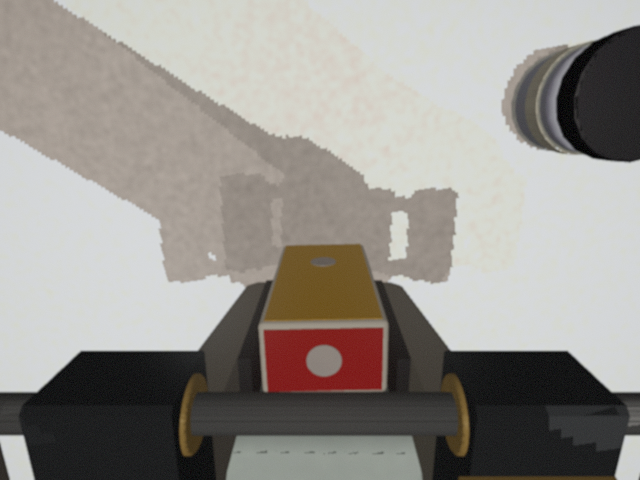

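carry_out --pt "1 -0.15 0 0 0 0 0" --pt "1 -0.15 0 0 0 0 0" --pt "1 -0.15 0 0 0 0 0" --pt "1 -0.15 0 0 0 0 0" --pt "1 -0.15 0 0 0 0 0"

```text
t: 7.05
eef_pos: [0.6065, -0.2452, 0.0559]
orientation: [0.766, 0.643, 0.001, -0.0]
ft_force: [0.4, 5.7, -1.4]
width: 0.0441
```

Run:
```python
from h import *
s=st(); print((s["eef_pos"][:2]-T)@N, s["ft_force"][:2]@N)
```

```text
t 7.05 pos [ 0.6065 -0.2452  0.0559] q [-0.095  0.691  0.614  1.717 -0.493  0.894  0.555] w 0.0441 F [ 0.36  5.66 -1.4 ]
axes x,y,z: [[0.172, 0.985, 0.002], [0.985, -0.172, 0.0], [0.001, 0.002, -1.0]]
0.007978164566684764 5.6342962635415965
```

carry_out --pt "1 1.5 0 0 0 0 0" --pt "1 5 0 0 0 0 0" --pt "1 9 0 -4 0 0 -0.18" --pt "1 9 0 -4 0 0 -0.36" --pt "1 9 0 -4 0 0 -0.54" --pt "1 9 0 -4 0 0 -0.72" --pt "1 9 0 -4 0 0 -0.9" --pt "1 9 0 -4 0 0 -1.08" --pt "1 9 0 -4 0 0 -1.26" --pt "1 9 0 -4 0 0 -1.44" --pt "1 9 0 -4 0 0 -1.62" --pt "1 9 0 -4 0 0 -1.8" --pt "1 9 0 -4 0 0 -1.98" --pt "1 9 0 -4 0 0 -2.16" --pt "1 9 0 -4 0 0 -2.34" --pt "1 9 0 -4 0 0 -2.52" --pt "1 9 0 -4 0 0 -2.7" --pt "1 9 0 -4 0 0 -2.88"

```text
t: 9.3
eef_pos: [0.622, -0.1582, 0.0959]
orientation: [-0.54, 0.842, -0.001, 0.0]
ft_force: [0.5, -0.6, -2.6]
width: 0.0441
```

Run:
```python
from h import *
s=st(); p=T+N*.044; print(move([*p,.1],down(170)),move([*p,.0555],down(170)))
```

```text
t 9.3 pos [ 0.622  -0.1582  0.0959] q [ 0.235  0.554 -0.052  1.696  0.036  0.891  2.88 ] w 0.0441 F [ 0.52 -0.57 -2.64]
axes x,y,z: [[-0.417, -0.909, 0.0], [-0.909, 0.417, -0.002], [0.001, -0.001, -1.0]]
(array([ 5.07, -1.29, -0.41]), array([-0.002, -0.   , -0.255])) (array([ 5.07, -1.29,  4.04]), array([-0.002, -0.   , -0.255]))
```

carry_out --pt "1 1 -0.3 0 0 0 -0.05" --pt "1 2 -0.6 0 0 0 -0.1" --pt "1 2 -0.6 0 0 0 -0.1"

```text
t: 9.68
eef_pos: [0.6187, -0.1817, 0.0954]
orientation: [-0.58, 0.815, -0.001, 0.0]
ft_force: [-0.2, -0.0, -3.3]
width: 0.0443
```

Run:
```python
from h import *
s=st(); p=T+N*.044; print(move([*p,.1],down(170)),move([*p,.0555],down(170)))
```

```text
t 9.68 pos [ 0.6187 -0.1817  0.0954] q [ 0.405  0.574 -0.237  1.679  0.165  0.906  2.91 ] w 0.0443 F [-0.21 -0.03 -3.31]
axes x,y,z: [[-0.328, -0.945, 0.001], [-0.945, 0.328, -0.002], [0.002, -0.002, -1.0]]
(array([ 2.84, -0.35, -0.45]), array([-0.002, -0.002, -0.159])) (array([ 2.83, -0.34,  4.  ]), array([-0.002, -0.002, -0.159]))
```

carry_out --pt "1 0 0 0 0 0 -0.04" --pt "1 0 0 0 0 0 -0.08" --pt "1 0 0 0 0 0 -0.12" --pt "1 1 -0.1 1 0 0 -0.16" --pt "1 2 -0.2 3 0 0 -0.16" --pt "1 2.8 -0.3 4 0 0 -0.16" --pt "1 2.8 -0.3 4 0 0 -0.16"

```text
t: 10.55
eef_pos: [0.6111, -0.2101, 0.0538]
orientation: [-0.642, 0.766, -0.0, -0.001]
ft_force: [0.4, 0.7, -2.8]
width: 0.0438
```

Run:
```python
from h import *
s=st(); p=T+N*.044; print(move([*p,.0555],down(170)));shot("wrist","w5");shot("scene","s5",3,(100,180,340,340));
```

```text
t 10.55 pos [ 0.6111 -0.2101  0.0538] q [ 0.652  0.687 -0.529  1.679  0.427  0.893  2.915] w 0.0438 F [ 0.39  0.66 -2.79]
axes x,y,z: [[-0.175, -0.985, 0.002], [-0.985, 0.175, 0.001], [-0.001, -0.002, -1.0]]
(array([-0.07, -0.14, -0.17]), array([ 0.001, -0.002, -0.001]))
```

View pics/w5.png

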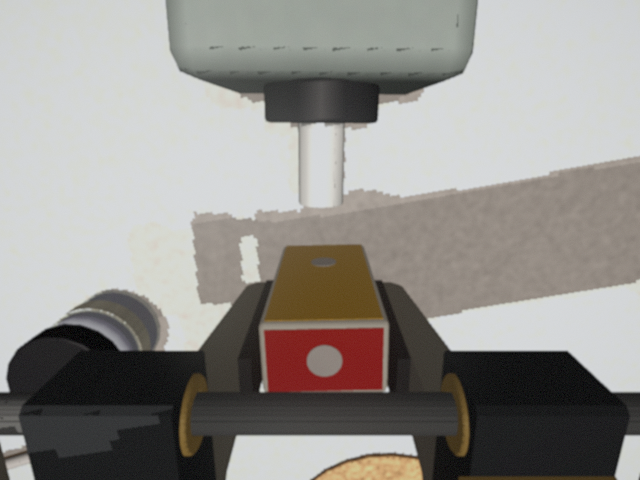

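View pics/s5.png

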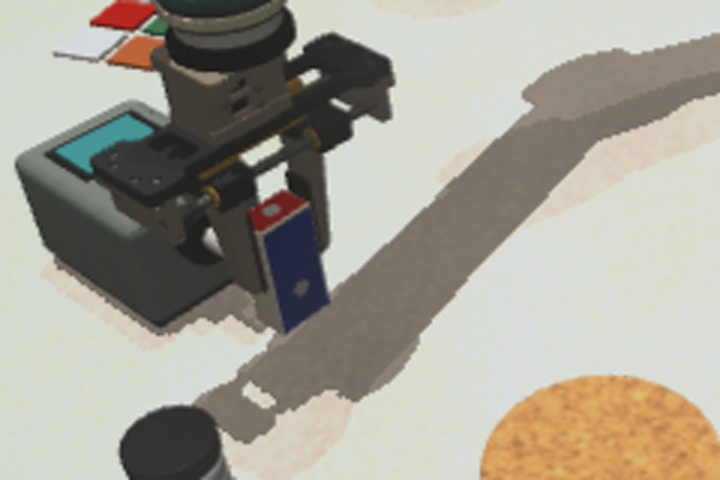

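carry_out --pt "1 1.5 -0.1 -0.2 0 0 0" --pt "1 2.6 -0.1 -0.2 0 0 0" --pt "1 2.9 -0.1 -0.2 0 0 0" --pt "1 3.1 -0.1 -0.2 0 0 0" --pt "1 3.3 -0.1 -0.2 0 0 0" --pt "1 3.5 -0.1 -0.2 0 0 0" --pt "1 3.6 -0.1 -0.2 0 0 0" --pt "1 3.6 -0.1 -0.2 0 0 0" --pt "1 3.6 -0.1 -0.2 0 0 0"

```text
t: 11.78
eef_pos: [0.6077, -0.2437, 0.0578]
orientation: [-0.643, 0.766, -0.001, 0.0]
ft_force: [-0.2, 4.3, -1.2]
width: 0.044
```

Run:
```python
from h import *
s=st(); print((s["eef_pos"][:2]-T)@N, s["ft_force"][:2]@N); shot("wrist","w6"); s=st();print((s["eef_pos"][:2]-T)@N, s["ft_force"][:2]@N)
```

```text
t 11.78 pos [ 0.6077 -0.2437  0.0578] q [ 0.763  0.722 -0.627  1.653  0.505  0.932  2.916] w 0.044 F [-0.22  4.26 -1.19]
axes x,y,z: [[-0.172, -0.985, 0.001], [-0.985, 0.172, -0.002], [0.002, -0.001, -1.0]]
0.009651383102382926 4.155646467279449
t 11.82 pos [ 0.6077 -0.2438  0.0577] q [ 0.763  0.722 -0.627  1.653  0.505  0.932  2.916] w 0.0438 F [ 0.46  4.57 -1.12]
axes x,y,z: [[-0.172, -0.985, 0.001], [-0.985, 0.172, -0.002], [0.002, -0.001, -1.0]]
0.009540886919529852 4.579157915992532
```

View pics/w6.png

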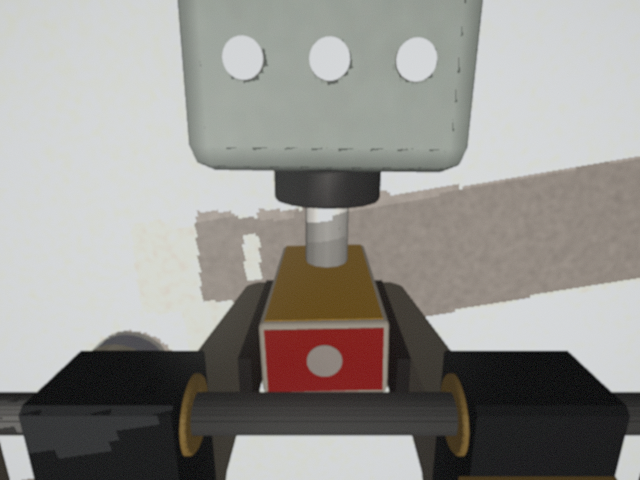

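carry_out --pt "1 0.2 0 0.1 0 0 0" --pt "1 0.2 0 0.1 0 0 0" --pt "1 0.2 0 0.1 0 0 0" --pt "1 0.2 0 0.1 0 0 0" --pt "1 0.2 0 0.1 0 0 0"

```text
t: 12.45
eef_pos: [0.6076, -0.2451, 0.0567]
orientation: [-0.643, 0.766, -0.001, 0.001]
ft_force: [1.3, 4.5, -1.5]
width: 0.0441
```

Run:
```python
from h import *
s=st(); print((s["eef_pos"][:2]-T)@N, s["ft_force"][:2]@N)
c,_=load("top0")
cv2.imwrite("pics/c3.png",cv2.resize(load("top0")[1][180:240,210:280],None,fx=9,fy=9,interpolation=cv2.INTER_CUBIC)[:,:,::-1])
cv2.imwrite("pics/c4.png",cv2.resize(load("scene0")[1][295:370,355:440],None,fx=8,fy=8,interpolation=cv2.INTER_CUBIC)[:,:,::-1])
```

```text
t 12.45 pos [ 0.6076 -0.2451  0.0567] q [ 0.768  0.725 -0.631  1.652  0.509  0.932  2.916] w 0.0441 F [ 1.26  4.49 -1.45]
axes x,y,z: [[-0.172, -0.985, 0.0], [-0.985, 0.172, -0.003], [0.003, -0.001, -1.0]]
0.008182556312388824 4.638959009260109
```

View pics/c3.png

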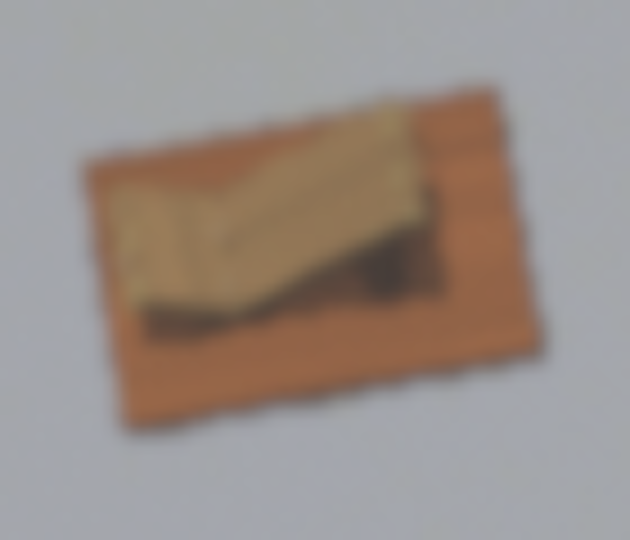

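View pics/c4.png

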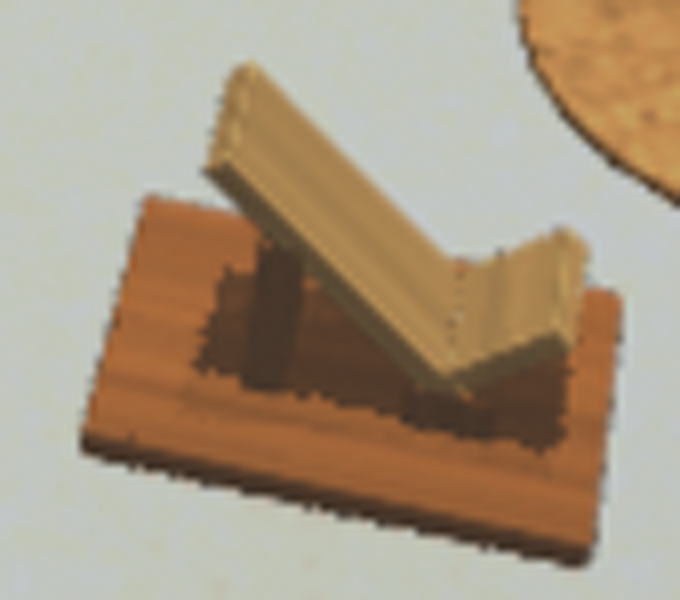

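```bash
cat > kin.py <<'E'
import numpy as np, itertools
from scipy.spatial.transform import Rotation as R
from scipy.optimize import least_squares
D=[([-1.289,.468,-.012,1.603,.006,1.071,-.056],[.2073,.6155,.1872],[-.948,.319,0,.319,.948,-.001]),
([-0.582,0.139,0.707,1.894,-0.098,1.145,0.077],[.4996,-.0585,.2698],[0.084,.996,-.001,.996,-.084,-.001]),
([-0.391,0.468,0.542,2.218,-0.451,0.562,0.406],[.4492,-.0604,.0151],[0.084,.996,0,.996,-.084,-.001]),
([-0.157,0.682,0.617,1.736,-0.491,0.884,0.499],[.6123,-.2093,.0555],[.173,.985,0,.985,-.173,0]),
([-0.095,0.691,0.614,1.717,-0.493,0.894,0.555],[.6065,-.2452,.0559],[.172,.985,.002,.985,-.172,0]),
([0.235,0.554,-0.052,1.696,0.036,0.891,2.88],[.622,-.1582,.0959],[-.417,-.909,0,-.909,.417,-.002]),
([0.405,0.574,-0.237,1.679,0.165,0.906,2.91],[.6187,-.1817,.0954],[-.328,-.945,.001,-.945,.328,-.002]),
([0.652,0.687,-0.529,1.679,0.427,0.893,2.915],[.6111,-.2101,.0538],[-.175,-.985,.002,-.985,.175,.001]),
([0.763,0.722,-0.627,1.653,0.505,0.932,2.916],[.6077,-.2437,.0578],[-.172,-.985,.001,-.985,.172,-.002])]
def Rz(a): return R.from_euler('z',a).as_matrix()
def Ry(a): return R.from_euler('y',a).as_matrix()
def fk(q,p,sg):
    d1,d2,a2,d4,a4,d6,a6,c,b=p; s1,s3,s5,s7=sg
    A=Rz(s1*q[0]+b); x=np.array([0,0,d1])
    A=A@Ry(q[1]); A=A@Rz(s3*q[2]); x=x+A@[a2,0,d2]
    A=A@Ry(q[3]); A=A@Rz(s5*q[4]); x=x+A@[a4,0,d4]
    A=A@Ry(q[5]); x=x+A@[a6,0,d6]; A=A@Rz(s7*q[6]+c)
    return x,A
def res(p,sg):
    r=[]
    for q,x,o in D:
        X,A=fk(q,p,sg); r+=list(X-x)+list(.3*(A[:,0]-o[:3]))+list(.3*(A[:,1]-o[3:]))
    return np.array(r)
if __name__=="__main__":
    out=[]
    for sg in itertools.product([-1],[1,-1],[1,-1],[1,-1]):
        for c0 in (0,1.57,3.14,-1.57):
            f=least_squares(res,[.35,.4,0,.35,0,.25,0,c0,0],args=(sg,)); out.append((f.cost,sg,f.x))
    out.sort(key=lambda z:z[0])
    for o in out[:4]: print(o[0],o[1],o[2].round(4))
    np.savez("kin.npz",p=out[0][2],sg=out[0][1]); print(np.abs(res(out[0][2],out[0][1])).reshape(-1,9).max(1).round(4))
E
python3 kin.py
python3 - <<'E'
from h import *
t,_=load("top0");s,_=load("scene0")
P=np.array([onz(t,(u/9+210,v/9+180),.01) for u,v in [(85,160),(495,85),(540,345),(128,432)]])
Q=np.array([onz(s,(u/8+355,v/8+295),.01) for u,v in [(145,195),(620,290),(588,548),(85,438)]])
for X in (P,Q):
    print(X.round(4).tolist(),X.mean(0).round(4))
    for i in range(4): d=X[(i+1)%4]-X[i];print(np.linalg.norm(d).round(4),np.degrees(np.arctan2(d[1],d[0])).round(1),end=' ')
    print()
# V corner line (two ends) & board top edge by triangulation
print("corner far/near ends", [tri([(t,(a/9+210,b/9+180)),(s,(u/8+355,v/8+295))]) for (a,b),(u,v) in [((238,318),(462,390)),((408,103),(212,165)),((425,218),(250,65))]])
E
```

```text
0.00034270334311036627 (-1, -1, -1, -1) [-2.3298e+00  5.1780e-01  1.8300e-02  4.5620e-01 -3.9000e-03 -2.2773e+00
  1.0000e-03  1.5178e+00 -5.2900e-02]
0.0003427033431103728 (-1, -1, -1, -1) [-2.3298e+00  5.1780e-01  1.8300e-02  4.5620e-01 -3.9000e-03 -2.2773e+00
  1.0000e-03  1.5178e+00 -5.2900e-02]
0.00034270334311060685 (-1, -1, -1, -1) [-2.3298e+00  5.1780e-01  1.8300e-02  4.5620e-01 -3.9000e-03 -2.2773e+00
  1.0000e-03  1.5178e+00 -5.2900e-02]
0.0003427033431106534 (-1, -1, -1, -1) [-2.3298e+00  5.1780e-01  1.8300e-02  4.5620e-01 -3.9000e-03 -2.2773e+00
  1.0000e-03  1.5178e+00 -5.2900e-02]
[0.0021 0.0096 0.0072 0.0082 0.0107 0.0012 0.0033 0.0131 0.0068]
[[0.5633, 0.2782, 0.01], [0.5855, 0.1626, 0.01], [0.5095, 0.1483, 0.01], [0.4845, 0.2629, 0.01]] [0.5357 0.213  0.01  ]
0.1177 -79.1 0.0773 -169.3 0.1173 102.3 0.0803 11.0 
[[0.5108, 0.148, 0.01], [0.4869, 0.2639, 0.01], [0.5663, 0.2791, 0.01], [0.5894, 0.1646, 0.01]] [0.5384 0.2139 0.01  ]
0.1182 101.6 0.0808 10.8 0.1168 -78.6 0.0804 -168.1 
corner far/near ends [(array([ 0.52113245,  0.23646589, -0.00596088]), [array([-0.1,  0. ]), array([-0.1, -0. ])]), (array([0.55883382, 0.17777089, 0.07982989]), [array([-0.3,  0.1]), array([-0.4, -0. ])]), (array([0.52643378, 0.17337247, 0.08129389]), [array([-0.8,  0.2]), array([-1. , -0.1])])]
```

```bash
cat > ik.py <<'E'
from kin import *
from h import *
K=np.load("kin.npz");sg=tuple(K["sg"])
LO=np.array([-2.53,-.31,-1.57,.28,-1.29,.15,-2.92]);HI=np.array([2.53,2.02,1.55,2.44,4.43,1.84,2.92])
def P6(d6):
    p=K["p"].copy(); s=p[0]-p[5]; p[5]=d6;p[0]=d6+s; return p
def ik(x,A,d6=.38,n=25,seed0=None,p=None):
    p=P6(d6) if p is None else p; rng=np.random.default_rng(0); best=[]
    for i in range(n):
        q0=seed0 if (i==0 and seed0 is not None) else rng.uniform(LO+.1,HI-.1)
        f=least_squares(lambda q:np.r_[(fk(q,p,sg)[0]-x)*5,(fk(q,p,sg)[1]-A)[:,:2].ravel()],np.clip(q0,LO+.02,HI-.02),bounds=(LO+.01,HI-.01))
        best.append((f.cost,f.x))
    best.sort(key=lambda b:b[0]); return best
yr=np.array([np.cos(np.radians(-78.5)),np.sin(np.radians(-78.5)),0]); ez=np.array([0,0,1.])
origin=np.array([.536,.2184,0]); seat=origin+.0069*yr+.0717*ez
bz=(yr+ez)/2**.5; 
def frame(x,z): x=x/np.linalg.norm(x); return np.c_[x,np.cross(z,x),z]
Ra=frame(yr-ez,-bz); Rb=frame(ez-yr,-bz)       # a: yellow on board ; b: blue on board
E
python3 - <<'E'
from ik import *
tcp=seat-.0299*bz; print(seat,tcp)
# regrasp: tool z perpendicular to upper broad face
n=(ez-yr)/2**.5
for d6 in (.33,.4):
  for nm,x,A in [("a",tcp,Ra),("b",tcp,Rb),("re1",seat,frame(bz,-n)),("re2",seat,frame(-bz,-n)),("down1",seat,frame(yr,-ez)),("down2",seat,frame(-yr,-ez))]:
    r=ik(x,A,d6)
    print(d6,nm,[(round(c,5),q.round(2).tolist()) for c,q in r[:3] if c<1e-3], round(r[0][0],4))
E
```

```text
[0.53737564 0.21163852 0.0717    ] [0.5331605  0.23235657 0.05055751]
0.33 a [(np.float64(0.0), [0.34, 0.75, -0.54, 1.91, -0.6, 0.8, -2.55]), (np.float64(0.0), [0.48, 0.82, -0.73, 1.91, -0.41, 0.73, -2.72]), (np.float64(0.0), [0.76, 1.16, -1.22, 1.91, 0.4, 0.73, 2.88])] 0.0
0.33 b [(np.float64(0.0), [-0.22, 0.69, 0.2, 1.91, -1.06, 1.1, 0.93]), (np.float64(0.0), [0.68, 1.02, -1.06, 1.91, 0.09, 0.69, 0.0]), (np.float64(0.0), [0.73, 1.11, -1.16, 1.91, 0.28, 0.71, -0.17])] 0.0
0.33 re1 [(np.float64(0.0), [-1.11, 0.79, 0.46, 1.7, 0.41, 1.13, 2.38]), (np.float64(0.0), [-0.11, 1.07, -1.07, 1.69, 1.27, 1.83, 1.78]), (np.float64(0.0), [-0.13, 1.03, -1.01, 1.69, 1.24, 1.78, 1.8])] 0.0
0.33 re2 [(np.float64(0.0), [-0.35, 0.84, -0.62, 1.7, 1.02, 1.52, -1.22]), (np.float64(0.0), [-1.34, 0.92, 0.83, 1.7, 0.1, 1.07, -0.5]), (np.float64(0.0), [-1.14, 0.8, 0.51, 1.7, 0.37, 1.12, -0.73])] 0.0
0.33 down1 [(np.float64(0.0), [-0.3, 0.49, -0.16, 1.89, 0.11, 0.77, 2.82]), (np.float64(0.0), [0.31, 0.74, -1.03, 1.88, 0.77, 0.98, 2.27]), (np.float64(0.0), [0.24, 0.67, -0.91, 1.88, 0.67, 0.92, 2.35])] 0.0
0.33
[... 740 characters left out ...]
2, 1.75]), (np.float64(0.0), [-0.55, 0.85, -0.44, 1.62, 0.9, 1.47, 1.95])] 0.0
0.4 re2 [(np.float64(0.0), [-0.98, 0.81, 0.2, 1.62, 0.53, 1.23, -0.92]), (np.float64(0.0), [-0.98, 0.81, 0.2, 1.62, 0.53, 1.23, -0.92]), (np.float64(0.0), [-0.91, 0.8, 0.09, 1.62, 0.6, 1.27, -0.98])] 0.0
0.4 down1 [(np.float64(0.0), [-1.12, 0.69, 0.95, 1.88, -0.7, 0.94, -2.78]), (np.float64(0.0), [-1.0, 0.61, 0.75, 1.88, -0.54, 0.86, -2.91]), (np.float64(0.0), [0.37, 0.82, -1.15, 1.88, 0.88, 1.05, 2.19])] 0.0
0.4 down2 [(np.float64(0.0), [0.46, 1.12, -1.46, 1.88, 1.16, 1.34, -1.14]), (np.float64(0.0), [0.08, 0.58, -0.66, 1.88, 0.47, 0.84, -0.63]), (np.float64(0.0), [0.0, 0.55, -0.56, 1.88, 0.39, 0.82, -0.56])] 0.0
```

Run:
```python
from ik import *
s=manip.read_state()
print(move([.612,-.21,.057],down(170)),move([.60,-.13,.13],down(170)),move([.56,.05,.22],down(170)))
```

```text
(array([-3.54,  0.17, -0.03]), array([-0.003, -0.   ,  0.002])) (array([-11.21,   2.71,  -7.34]), array([-0.003, -0.   ,  0.002])) (array([-28.25,   9.72, -16.36]), array([-0.003, -0.   ,  0.002]))
```

carry_out --pt "1 -1.5 0 0 0 0 0" --pt "1 -5 0 0 0 0 0" --pt "1 -9 2 -4 0 0 0.18" --pt "1 -11 2.7 -7 0 0 0.36" --pt "1 -13 3.5 -9 0 0 0.54" --pt "1 -15 4 -11 0 0 0.72" --pt "1 -17 5 -12 0 0 0.9" --pt "1 -19 6 -13 0 0 1.08" --pt "1 -21 7 -14 0 0 1.26" --pt "1 -23 8 -15 0 0 1.44" --pt "1 -25 9 -16 0 0 1.62" --pt "1 -26 9.4 -16.4 0 0 1.8" --pt "1 -27 9.7 -16.4 0 0 1.98" --pt "1 -28 9.7 -16.4 0 0 2.16" --pt "1 -28 9.7 -16.4 0 0 2.34" --pt "1 -28 9.7 -16.4 0 0 2.52" --pt "1 -28 9.7 -16.4 0 0 2.7" --pt "1 -28 9.7 -16.4 0 0 2.88" --pt "1 -28 9.7 -16.4 0 0 3.06" --pt "1 -28 9.7 -16.4 0 0 3.1"

```text
t: 14.95
eef_pos: [0.5596, 0.0464, 0.2203]
orientation: [0.753, 0.658, 0.0, 0.002]
ft_force: [-0.1, -1.0, -2.2]
width: 0.0438
```

Run:
```python
from ik import *
s=st(); shot("wrist","w7")
tcp=seat-.0299*bz
print(move(tcp+[0,0,.08],Rb))
```

```text
t 14.95 pos [0.5596 0.0464 0.2203] q [ 0.022  0.298 -0.203  1.78   0.071  1.068 -0.34 ] w 0.0438 F [-0.08 -0.98 -2.19]
axes x,y,z: [[0.134, 0.991, -0.002], [0.991, -0.134, 0.003], [0.003, -0.003, -1.0]]
(array([18.09, -5.14,  8.92]), array([ 0.134,  0.781, -0.316]))
```

View pics/w7.png

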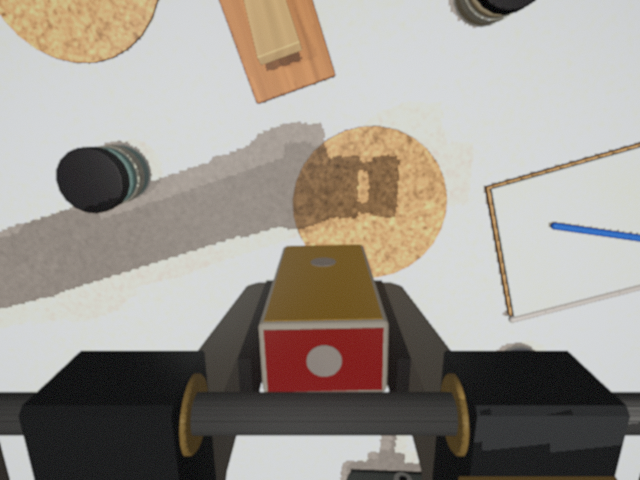

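carry_out --pt "1 4 -1 0 0.03 0.15 -0.06" --pt "1 8 -2 0 0.05 0.31 -0.12" --pt "1 12 -3.4 1 0.08 0.47 -0.19" --pt "1 16 -4.5 3 0.11 0.62 -0.25" --pt "1 18.1 -5.1 6 0.134 0.781 -0.316" --pt "1 18.1 -5.1 6.9 0.134 0.781 -0.316" --pt "1 18.1 -5.1 6.9 0.134 0.781 -0.316" --pt "1 18.1 -5.1 6.9 0.134 0.781 -0.316"

```text
t: 16.0
eef_pos: [0.5346, 0.233, 0.1534]
orientation: [0.584, 0.717, 0.243, -0.294]
ft_force: [1.2, 0.6, -2.4]
width: 0.044
```

Run:
```python
from ik import *
s=st(); shot("wrist","w8"); shot("scene","s8",2.5,(290,170,540,400)); shot("top","t8",4,(180,140,320,260))
tcp=seat-.0299*bz
print(move(tcp+[0,0,.10],Rb),move(tcp,Rb))
```

```text
t 16.0 pos [0.5346 0.233  0.1534] q [ 0.341  0.595 -0.494  1.842 -0.634  0.963  0.536] w 0.044 F [ 1.2   0.59 -2.37]
axes x,y,z: [[-0.145, 0.694, 0.705], [0.98, 0.2, 0.005], [-0.138, 0.691, -0.709]]
(array([-0.18, -0.12,  0.14]), array([0.002, 0.002, 0.003])) (array([-7.24, -0.16,  7.23]), array([0.002, 0.002, 0.003]))
```

View pics/w8.png

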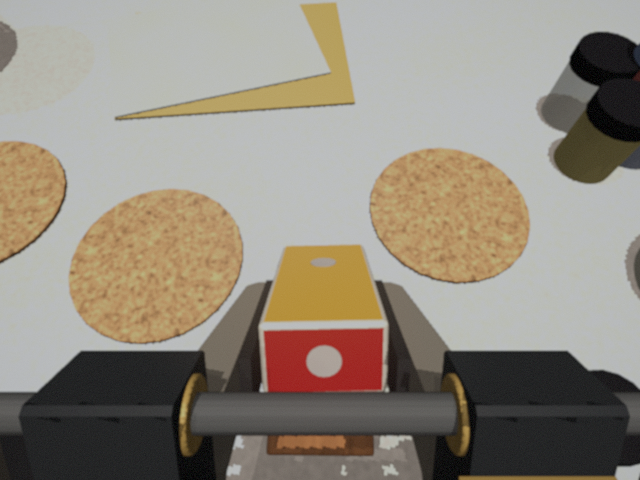

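View pics/s8.png

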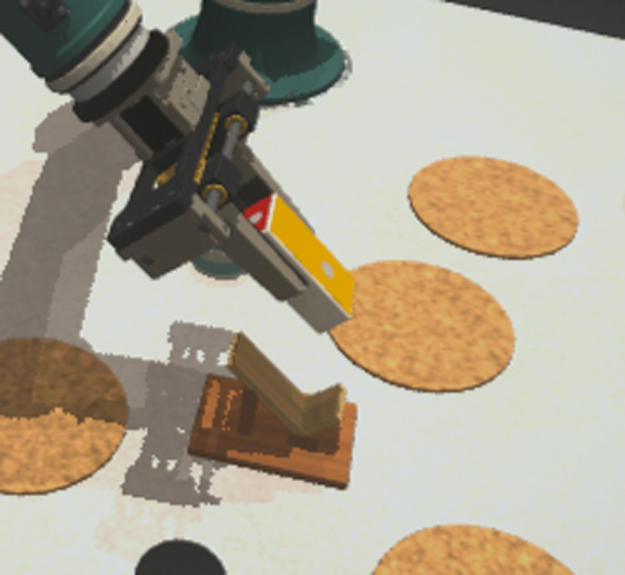

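View pics/t8.png

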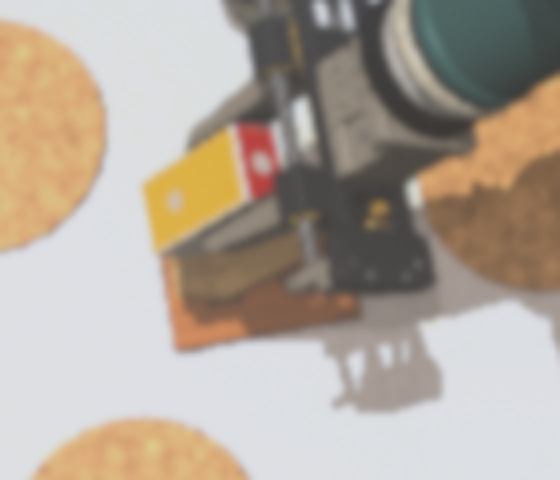

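Run:
```python
from ik import *
t,_=load("top0");s,_=load("scene0")
for n,a,b in [("short near",(112,185),(568,335)),("short far",(130,308),(568,230)),("long near",(408,103),(225,160)),("long far",(425,218),(252,65))]:
    p,r=tri([(t,(a[0]/9+210,a[1]/9+180)),(s,(b[0]/8+355,b[1]/8+295))]); q=p-origin
    print(n,p.round(4),"rest x,y,z",[round(v,4) for v in (q@np.array([-yr[1],yr[0],0]),q@yr,q[2])],r)
# block foot pose vs expected: yellow dot from w8? predicted pixels for yellow dot in top/scene
S=manip.read_state();A=R.from_quat(S["orientation"]).as_matrix();x=S["eef_pos"]
for nm in("w8","t8","s8"):
    c,_=load(nm); print(nm,proj(c,[x+A@[.014,0,-.0149],x+A@[0,0,-.0749]]).round(1))
```

```text
short near [0.5444 0.2615 0.051 ] rest x,y,z [np.float64(0.0168), np.float64(-0.0406), np.float64(0.051)] [array([-0.1,  0. ]), array([-0.2, -0. ])]
short far [0.5108 0.2537 0.0493] rest x,y,z [np.float64(-0.0177), np.float64(-0.0397), np.float64(0.0493)] [array([ 0.7, -0.2]), array([0.9, 0. ])]
long near [0.5579 0.1789 0.0813] rest x,y,z [np.float64(0.0136), np.float64(0.0431), np.float64(0.0813)] [array([-0.9,  0.3]), array([-1.2, -0.1])]
long far [0.5264 0.1736 0.0813] rest x,y,z [np.float64(-0.0184), np.float64(0.042), np.float64(0.0813)] [array([-0.9,  0.3]), array([-1.2, -0.1])]
w8 [[321.8 263.6]
 [321.3 361.2]]
t8 [[223.8 189.9]
 [245.1 180.7]]
s8 [[421.1 278.3]
 [392.2 257.9]]
```

carry_out --pt "1 -3 -0.15 3 0 0 0" --pt "1 -5 -0.15 5 0 0 0" --pt "1 -6 -0.15 6 0 0 0" --pt "1 -6.6 -0.15 6.6 0 0 0" --pt "1 -6.9 -0.15 6.9 0 0 0" --pt "1 -7.1 -0.15 7.1 0 0 0" --pt "1 -7.1 -0.15 7.1 0 0 0"

```text
t: 17.02
eef_pos: [0.5335, 0.2325, 0.0528]
orientation: [0.584, 0.717, 0.243, -0.294]
ft_force: [-0.0, -0.5, -2.1]
width: 0.044
```

Run:
```python
from ik import *
s=st(); shot("scene","s9",3,(330,190,530,390))
tcp=seat-.0299*bz
print(move(tcp,Rb))
```

```text
t 17.02 pos [0.5335 0.2325 0.0528] q [ 0.333  0.762 -0.483  1.866 -0.636  0.813  0.652] w 0.044 F [-0.02 -0.51 -2.08]
axes x,y,z: [[-0.145, 0.694, 0.705], [0.98, 0.2, 0.005], [-0.138, 0.692, -0.709]]
(array([-0.16, -0.03,  0.16]), array([0.003, 0.003, 0.004]))
```

View pics/s9.png

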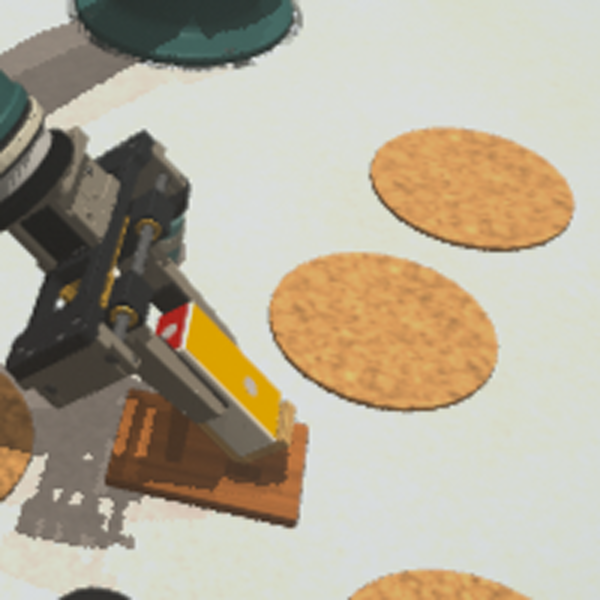

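carry_out --pt "1 -0.1 0 0.1 0 0 0" --pt "1 -0.2 0 0.2 0 0 0" --pt "1 -0.2 0 0.2 0 0 0"

```text
t: 17.45
eef_pos: [0.5335, 0.2334, 0.0508]
orientation: [0.584, 0.716, 0.243, -0.295]
ft_force: [-0.2, 2.0, 2.4]
width: 0.0441
```

Run:
```python
from ik import *
s=st(); print(move(seat-.0299*bz,Rb))
```

```text
t 17.45 pos [0.5335 0.2334 0.0508] q [ 0.333  0.766 -0.484  1.866 -0.637  0.81   0.655] w 0.0441 F [-0.2   1.96  2.39]
axes x,y,z: [[-0.145, 0.693, 0.706], [0.98, 0.2, 0.005], [-0.138, 0.693, -0.708]]
(array([-0.08, -0.06, -0.04]), array([0.003, 0.001, 0.004]))
```

carry_out --pt "0.3 0 0 0 0 0 0" --pt "-0.2 0 0 0 0 0 0" --pt "-0.6 0 0 0 0 0 0" --pt "-1 0 0 0 0 0 0" --pt "-1 0 0 0 0 0 0"

```text
t: 18.08
eef_pos: [0.5336, 0.2333, 0.0508]
orientation: [0.584, 0.716, 0.243, -0.295]
ft_force: [-0.2, 0.5, -0.0]
width: 0.0818
```

Run:
```python
from ik import *
s=st(); shot("scene","s10",3,(330,190,530,390));c,im=shot("wrist","w10")
```

```text
t 18.07 pos [0.5336 0.2333 0.0508] q [ 0.333  0.766 -0.484  1.866 -0.637  0.81   0.655] w 0.0818 F [-0.19  0.49 -0.04]
axes x,y,z: [[-0.145, 0.693, 0.706], [0.98, 0.2, 0.005], [-0.138, 0.693, -0.708]]
```

View pics/s10.png

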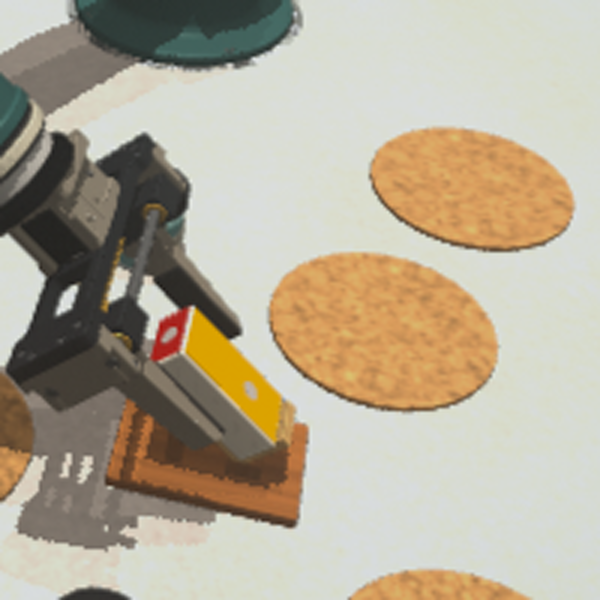

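View pics/w10.png

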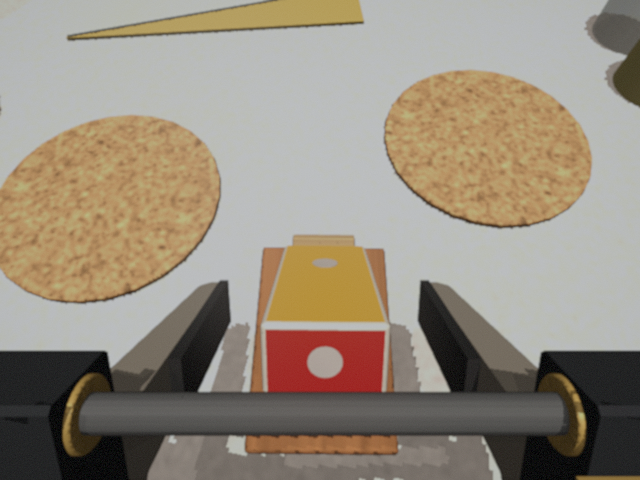

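carry_out --pt "-1 0 0 -3 0 0 0" --pt "-1 0 0 -8 0 0 0" --pt "-1 0 0 -13 0 0 0" --pt "-1 4 0 -14 0 -0.17 0" --pt "-1 8 0 -14 0 -0.34 0" --pt "-1 11 0 -13 0 -0.51 0" --pt "-1 13 0 -11 0 -0.68 0" --pt "-1 13 0 -9 0 -0.85 0" --pt "-1 13 0 -7 0 -1.02 0" --pt "-1 13 0 -5 0 -1.19 0" --pt "-1 13 0 -4 0 -1.36 0" --pt "-1 13 0 -3 0 -1.5 0" --pt "-1 12 0 -3 0 -1.571 0" --pt "-1 12 0 -3 0 -1.571 0" --pt "-1 12 0 -3 0 -1.571 0" --pt "-1 12 0 -3 0 -1.571 0"

```text
t: 20.18
eef_pos: [0.5215, 0.2945, 0.1585]
orientation: [0.586, 0.714, -0.24, 0.298]
ft_force: [0.7, -0.7, -0.1]
width: 0.092
```

Run:
```python
from ik import *
s=st(); n=(ez-yr)/2**.5
mid=np.array([.5377,.2126,.0720]); Rr=frame(-bz,-n)
print(move(mid+n*.12,Rr),move(mid-n*.01,Rr))
shot("wrist","w11");shot("scene","s11",2.5,(290,160,540,390))
```

```text
t 20.18 pos [0.5215 0.2945 0.1585] q [-0.818  0.722 -0.128  1.505  0.637  1.536 -0.974] w 0.092 F [ 0.69 -0.68 -0.08]
axes x,y,z: [[-0.135, 0.695, -0.707], [0.98, 0.198, 0.007], [0.145, -0.692, -0.708]]
(array([ 0.22, -0.04,  0.02]), array([ 0.004, -0.001, -0.006])) (array([ 0.21, -0.09, 13.02]), array([ 0.004, -0.001, -0.006]))
```

View pics/w11.png

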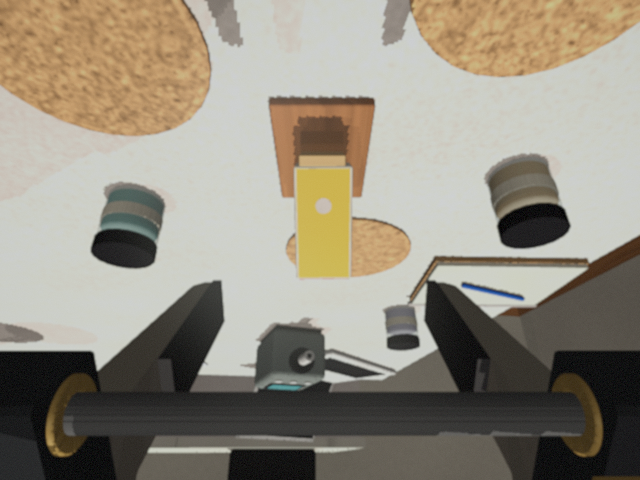

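View pics/s11.png

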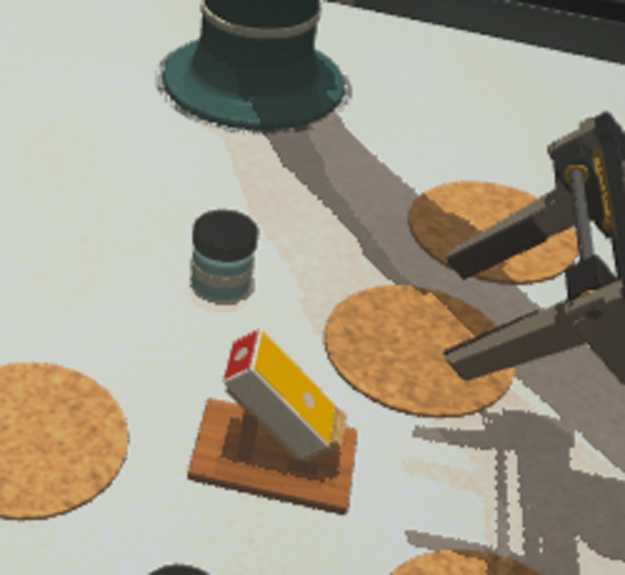

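Run:
```python
from ik import *
n=(ez-yr)/2**.5; mid=np.array([.5377,.2126,.0720]); xr=np.cross(yr,ez)
c,_=load("w11"); c2,_=load("s11")
print(proj(c,[mid+n*.014-bz*.015]),proj(c2,[mid+n*.014-bz*.015]))
print(proj(c,[mid+n*.014+a*.022*xr+b*.045*bz for a,b in [(-1,-1),(1,-1),(1,1),(-1,1)]]).round(1))
print(tri([(c,(323,206)),(c2,(308/2.5+290,399/2.5+160))]), mid+n*.014-bz*.015)
```

```text
[[322.10543453 204.6236473 ]] [[413.8146446 319.8994909]]
[[351.6 164.3]
 [291.9 164.8]
 [295.3 278.8]
 [350.4 278.3]]
(array([0.5343504 , 0.2317288 , 0.07201474]), [array([-0.2,  0.2]), array([0. , 0.1])]) [0.53361174 0.23269443 0.07129289]
```

carry_out --pt "-1 0.2 0 5 0 0 0" --pt "-1 0.2 0 9 0 0 0" --pt "-1 0.2 0 11.5 0 0 0" --pt "-1 0.2 -0.1 12.9 0 0 0" --pt "-1 0.2 -0.1 12.9 0 0 0" --pt "1 0.2 -0.1 12.9 0 0 0" --pt "1 0.2 -0.1 12.9 0 0 0" --pt "1 0.2 -0.1 12.9 0 0 0" --pt "1 0.2 -0.1 12.9 0 0 0" --pt "1 0.2 -0.1 12.9 0 0 0"

```text
t: 21.52
eef_pos: [0.5385, 0.207, 0.0655]
orientation: [0.586, 0.714, -0.24, 0.298]
ft_force: [0.0, 0.3, -0.3]
width: 0.0443
```

Run:
```python
from ik import *
s=st(); n=(ez-yr)/2**.5
mid=np.array([.5377,.2126,.0720]); print("mid in tool",R.from_quat(s["orientation"]).inv().apply(mid-s["eef_pos"]).round(4))
shot("wrist","w12");shot("scene","s12",2.5,(290,160,540,390))
```

```text
t 21.52 pos [0.5385 0.207  0.0655] q [-0.735  0.772 -0.093  1.673  0.71   1.311 -1.031] w 0.0443 F [ 0.04  0.28 -0.34]
axes x,y,z: [[-0.136, 0.694, -0.707], [0.98, 0.199, 0.007], [0.145, -0.692, -0.707]]
mid in tool [-0.0006  0.0003 -0.0086]
```

View pics/w12.png

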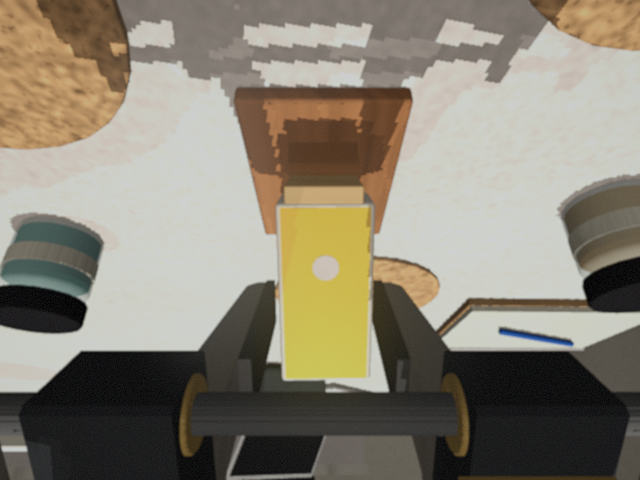

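View pics/s12.png

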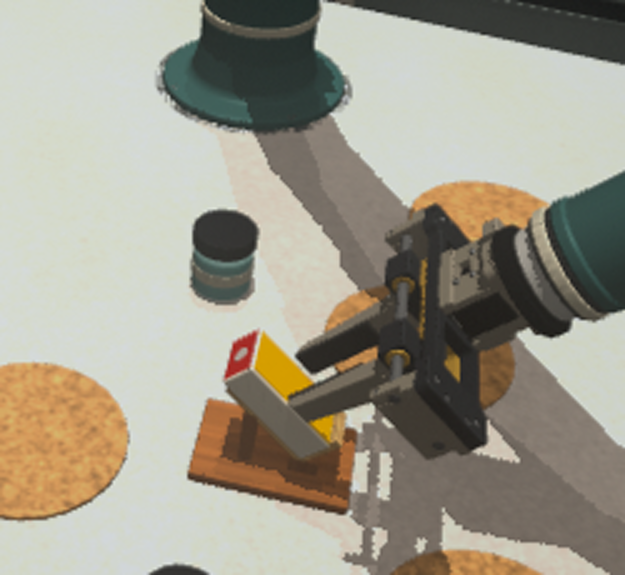

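Run:
```python
from ik import *
A=down(-10)
for p in ([.5385,.25,.12],[.55,.10,.20],[*(T+N*.0756),.15],[*(T+N*.0756),.062]): print(p,move(p,A))
```

```text
[0.5385, 0.25, 0.12] (array([-0.86,  0.89, -6.84]), array([0.153, 0.774, 0.352]))
[0.55, 0.1, 0.2] (array([-17.08,  -0.91,  -1.96]), array([0.153, 0.774, 0.352]))
[np.float64(0.6181278022316199), np.float64(-0.1785485338722771), 0.15] (array([-33.81,   0.21,  21.84]), array([0.153, 0.774, 0.352]))
[np.float64(0.6181278022316199), np.float64(-0.1785485338722771), 0.062] (array([-27.59,   0.15,  28.06]), array([0.153, 0.774, 0.352]))
```

carry_out --pt "1 0 0 -2 0 0 0" --pt "1 -0.5 0.5 -6 0 0 0" --pt "1 -4 0.5 -8 0.03 0.15 0.07" --pt "1 -9 0 -7 0.06 0.31 0.14" --pt "1 -13 -0.5 -5 0.09 0.47 0.21" --pt "1 -17 -0.9 -2 0.12 0.62 0.28" --pt "1 -21 -0.6 2.5 0.153 0.774 0.352" --pt "1 -25 -0.4 8 0.153 0.774 0.352" --pt "1 -29 0 13 0.153 0.774 0.352" --pt "1 -33 0.2 18 0.153 0.774 0.352" --pt "1 -33.8 0.2 21.8 0.153 0.774 0.352" --pt "1 -33.8 0.2 21.8 0.153 0.774 0.352"

```text
t: 23.12
eef_pos: [0.617, -0.1819, 0.1491]
orientation: [0.768, 0.641, -0.001, -0.0]
ft_force: [0.2, 0.2, -0.6]
width: 0.0003
```

Run:
```python
from ik import *
s=st(); shot("wrist","w13");shot("scene","s13",3,(100,160,340,320))
print(move([*(T+N*.0756),.062],down(-10)))
```

```text
t 23.12 pos [ 0.617  -0.1819  0.1491] q [ 0.271  0.498 -0.051  1.651  0.031  0.996  0.03 ] w 0.0003 F [ 0.19  0.2  -0.6 ]
axes x,y,z: [[0.178, 0.984, -0.002], [0.984, -0.178, -0.002], [-0.003, -0.001, -1.0]]
(array([-0.18, -0.  ,  8.88]), array([ 0.   , -0.001,  0.001]))
```

View pics/w13.png

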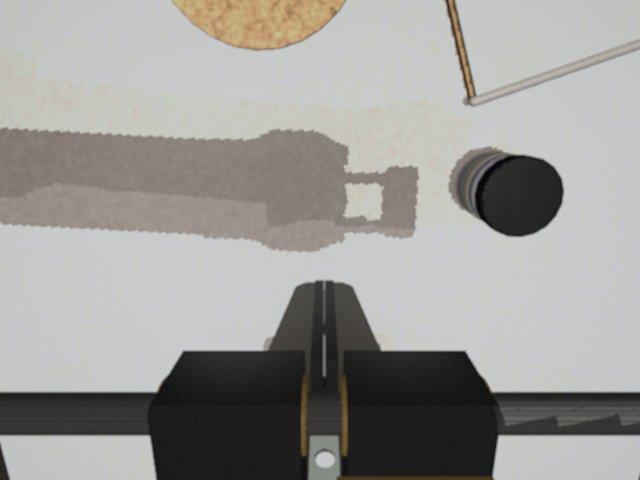

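View pics/s13.png

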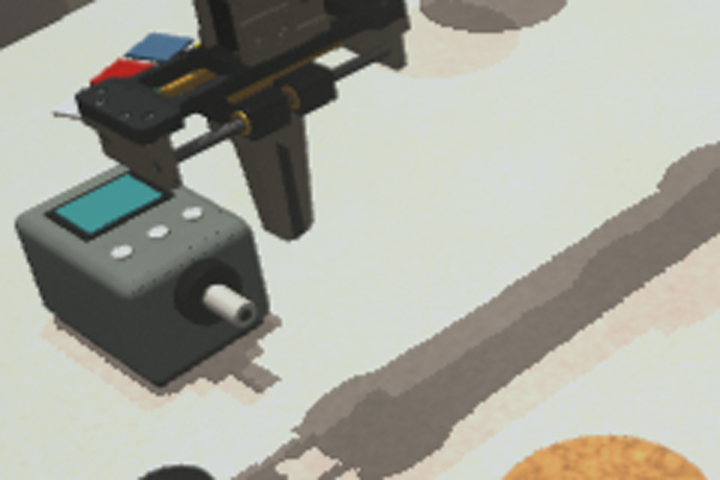

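Run:
```python
from ik import *
shot("scene","s14");shot("top","t14")
```

```text
(no output)
```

View pics/s14.png

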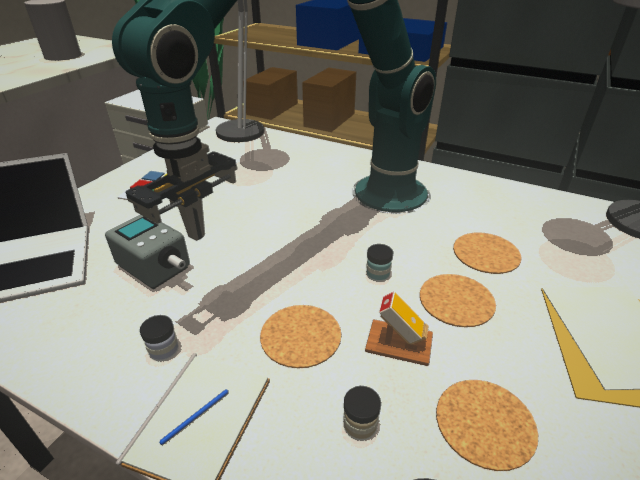

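View pics/t14.png

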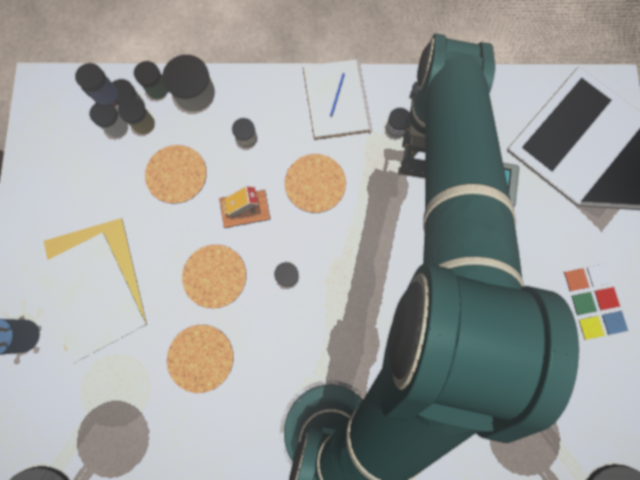

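Run:
```python
from ik import *
n=(ez-yr)/2**.5; mid=np.array([.5377,.2126,.0720]); xr=np.cross(yr,ez)
for nm in ("w12","s12"):
    c,im=load(nm)
    print(nm,proj(c,[mid+n*.014-bz*.015]).round(1),proj(c,[mid+n*.014+a*.022*xr+b*.045*bz for a,b in [(-1,-1),(1,-1),(1,1),(-1,1)]]).round(1).tolist())
c,im=load("s12"); cv2.imwrite("pics/s12z.png",cv2.resize(im[275:355,370:470],None,fx=7,fy=7,interpolation=cv2.INTER_CUBIC)[:,:,::-1])
c,im=load("s14"); cv2.imwrite("pics/s14z.png",cv2.resize(im[275:365,360:460],None,fx=6,fy=6,interpolation=cv2.INTER_CUBIC)[:,:,::-1])
print(proj(c,[mid+n*.014-bz*.015]),proj(load("t14")[0],[mid+n*.014-bz*.015]))
c,im=load("t14"); cv2.imwrite("pics/t14z.png",cv2.resize(im[170:240,205:285],None,fx=8,fy=8,interpolation=cv2.INTER_CUBIC)[:,:,::-1])
```

```text
w12 [[324.  266.2]] [[374.1, 200.9], [272.9, 201.7], [280.5, 380.5], [369.1, 379.7]]
s12 [[413.8 319.9]] [[422.8, 339.0], [425.0, 321.6], [394.8, 290.7], [391.2, 307.2]]
[[413.8146446 319.8994909]] [[232.38281669 202.64047079]]
```

View pics/s12z.png

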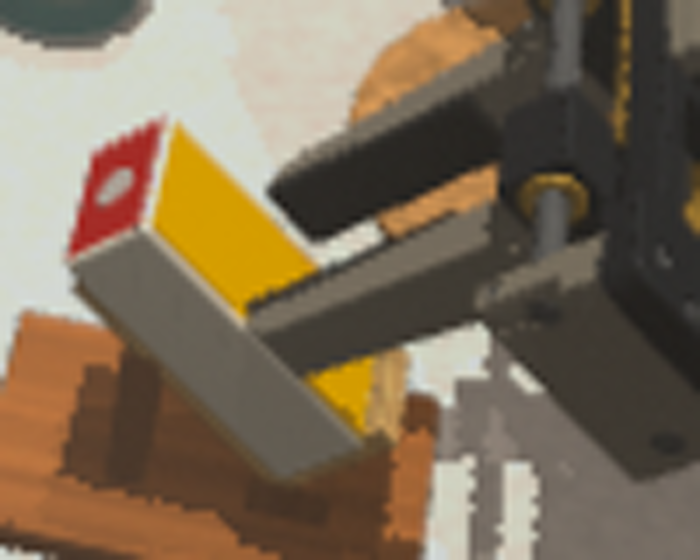

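View pics/s14z.png

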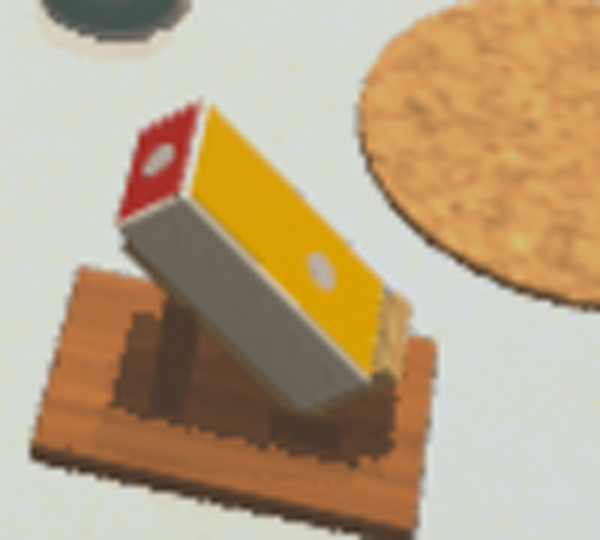

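View pics/t14z.png

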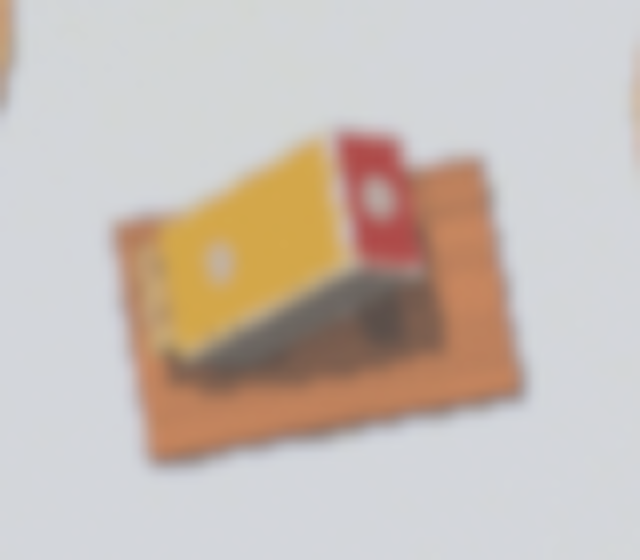

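Run:
```python
from ik import *
c,im=load("s12"); x=np.array([.5385,.207,.0655]); A=np.array([[-0.136,.694,-.707],[.98,.199,.007],[.145,-.692,-.707]]).T
P=[x+A@np.array(v) for v in [(0,0,0),(.01,.022,0),(-.01,.022,0),(.01,.03,0),(-.01,.03,0),(.01,.03,-.02),(-.01,.03,-.02)]]
print(((proj(c,P)-[370,275])*7).round(0).tolist())
n=(ez-yr)/2**.5; mid=np.array([.5377,.2126,.0720]); xr=np.cross(yr,ez)
print(((proj(c,[mid+k*n*.014-a*.022*xr+b*.045*bz for k in(-1,1) for a,b in [(1,-1),(1,1)]])-[370,275])*7).round(0).tolist())
```

```text
[[205.0, 309.0], [217.0, 393.0], [169.0, 344.0], [213.0, 415.0], [164.0, 367.0], [275.0, 389.0], [225.0, 339.0]]
[[283.0, 482.0], [64.0, 266.0], [369.0, 448.0], [148.0, 226.0]]
```

Run:
```python
from ik import *
c,im=load("s9"); x=np.array([.5335,.2325,.0528]); A=np.array([[-0.145,.694,.705],[.98,.2,.005],[-.138,.692,-.709]]).T
o=im.copy()
P=[x+A@np.array(v) for v in [(.01,.022,0),(-.01,.022,0),(-.01,.032,0),(.01,.032,0)]]
def ov(nm,P,crop,name,f=6):
    c,im=load(nm); x0,y0,x1,y1=crop; o=cv2.resize(im[y0:y1,x0:x1],None,fx=f,fy=f,interpolation=cv2.INTER_CUBIC)
    for p in proj(c,P): cv2.circle(o,(int((p[0]-x0+.5)*f),int((p[1]-y0+.5)*f)),4,(0,255,255),-1)
    cv2.imwrite(f"pics/{name}.png",o[:,:,::-1])
ov("s9",P,(360,270,460,360),"o9")
x=np.array([.5385,.207,.0655]); A=np.array([[-0.136,.694,-.707],[.98,.199,.007],[.145,-.692,-.707]]).T
P=[x+A@np.array(v) for v in [(.01,.022,0),(-.01,.022,0),(-.01,.032,0),(.01,.032,0)]]
ov("s12",P,(360,270,460,360),"o12")
s=manip.read_state(); A=R.from_quat(s["orientation"]).as_matrix(); x=s["eef_pos"]
ov("s14",[x+A@np.array(v) for v in [(0,0,0),(.01,.01,0),(-.01,.01,0)]],(120,150,240,260),"o14")
```

```text
(no output)
```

View pics/o9.png

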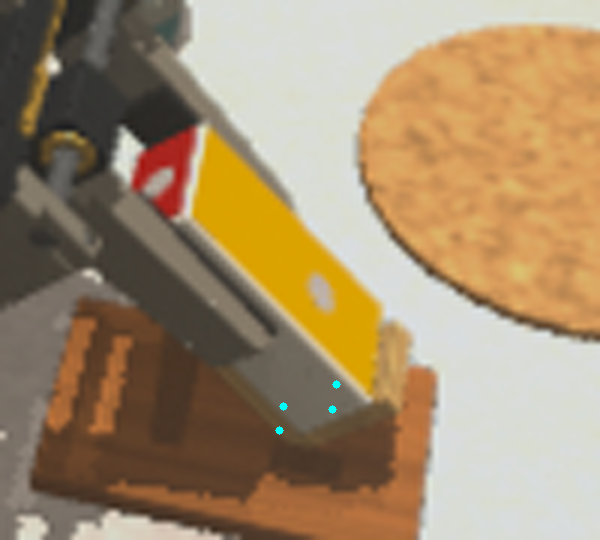

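View pics/o12.png

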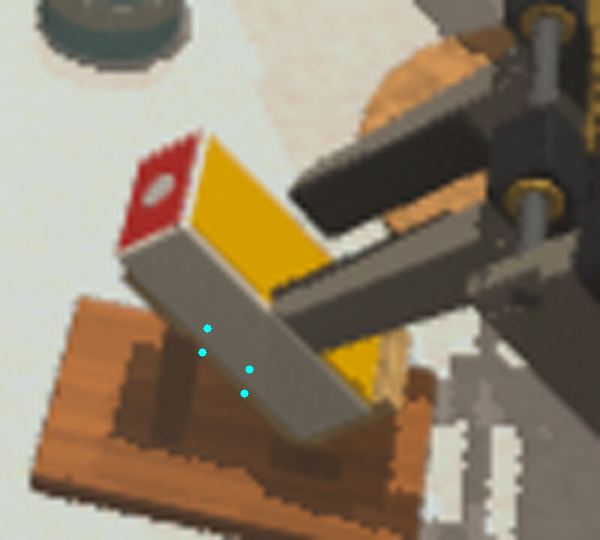

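View pics/o14.png

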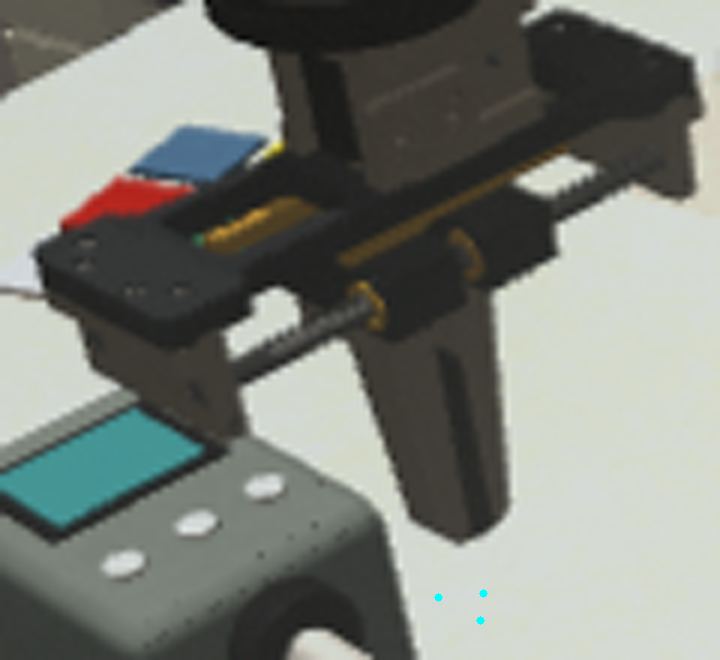

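Run:
```python
from ik import *
w,_=load("w13"); s14,_=load("s14"); s=st(); Q=R.from_quat(s["orientation"])
p,r=tri([(w,(324,281)),(s14,(120+462/6-.5,150+541/6-.5))]); print(p,r,Q.inv().apply(p-s["eef_pos"]).round(4))
n=(ez-yr)/2**.5; mid=np.array([.5377,.2126,.0720]); Rr=frame(-bz,-n)
print(move([.545,.15,.2],Rr),move(mid+n*.09,Rr))
```

```text
t 23.32 pos [ 0.6189 -0.1756  0.1514] q [ 0.266  0.494 -0.056  1.652  0.03   0.995  0.029] w 0.0006 F [-0.97  0.71 -0.79]
axes x,y,z: [[0.17, 0.985, 0.001], [0.985, -0.17, 0.002], [0.002, 0.001, -1.0]]
[ 0.62016456 -0.17583726  0.17266746] [array([3.2, 3.5]), array([1.2, 0.2])] [ 0.      0.0013 -0.0213]
(array([ 30.83, -12.81,  -4.85]), array([-0.144, -0.777, -0.353])) (array([ 42.8 , -16.92,   1.59]), array([-0.144, -0.777, -0.353]))
```

Run:
```python
from ik import *
s=st(); shot("wrist","w15",3,(240,250,410,350)); shot("scene","s15",6,(140,170,260,265)); s=st()
```

```text
t 23.32 pos [ 0.6189 -0.1756  0.1514] q [ 0.266  0.494 -0.056  1.652  0.03   0.995  0.029] w 0.0006 F [-0.97  0.71 -0.79]
axes x,y,z: [[0.17, 0.985, 0.001], [0.985, -0.17, 0.002], [0.002, 0.001, -1.0]]
t 23.43 pos [ 0.6187 -0.1761  0.1513] q [ 0.266  0.493 -0.055  1.652  0.031  0.995  0.029] w 0.0006 F [0.14 0.39 0.38]
axes x,y,z: [[0.17, 0.985, 0.0], [0.985, -0.17, 0.002], [0.002, 0.0, -1.0]]
```

View pics/w15.png

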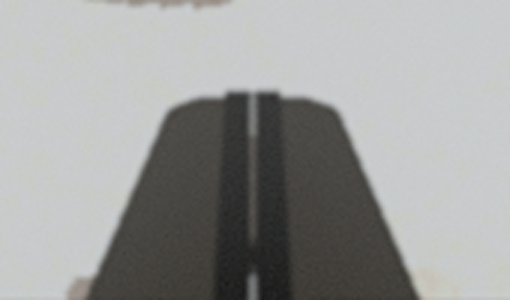

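View pics/s15.png

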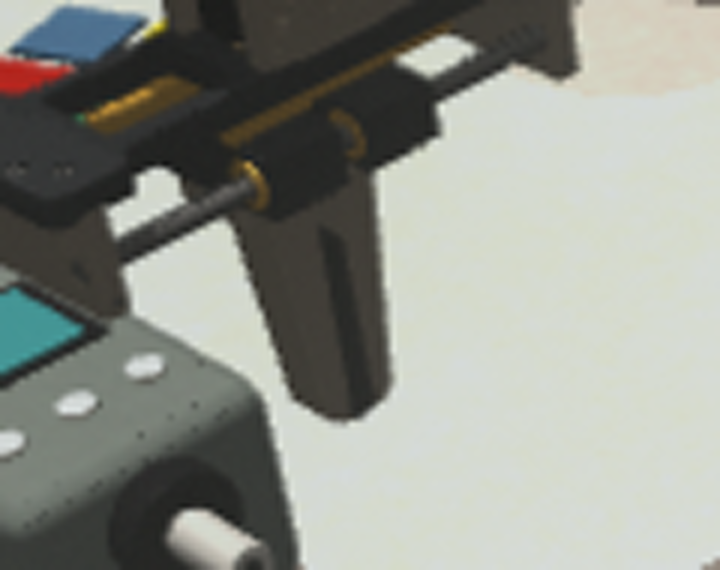

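Run:
```python
from ik import *
w,_=load("w15"); sc,_=load("s15"); x=np.array([.6188,-.1758,.1513]); A=np.array([[.17,.985,0],[.985,-.17,.002],[.002,0,-1]]).T
for c,uv in [(w,(324,280.8)),(sc,(342/6+139.5,420/6+169.5)),(sc,(388/6+139.5,385/6+169.5)),(sc,(292/6+139.5,395/6+169.5))]:
    o,d=ray(c,uv); o=A.T@(o-x); d=A.T@d
    for X in (-.01,0,.01): p=o+d*(X-o[0])/d[0]; print(p.round(4),end=" ")
    print()
print(tri([(w,(324,281)),(sc,(342/6+139.5,420/6+169.5))]))
```

```text
[-0.01    0.0007  0.0222] [ 0.      0.0006 -0.0026] [ 0.01    0.0006 -0.0274] 
[-0.01  -0.003 -0.015] [ 0.      0.0036 -0.0234] [ 0.01    0.0103 -0.0317] 
[-0.01   -0.0225 -0.0176] [ 0.     -0.0156 -0.0259] [ 0.01   -0.0086 -0.0342] 
[-0.01    0.0127 -0.0339] [ 0.      0.0191 -0.0419] [ 0.01    0.0254 -0.0499] 
(array([ 0.62289887, -0.17052932,  0.17632932]), [array([5.7, 6.2]), array([2.1, 0.3])])
```

Run:
```python
from ik import *
n=(ez-yr)/2**.5; mid=np.array([.5377,.2126,.0720]); Rr=frame(-bz,-n)
for p in ([.58,0,.22],[.55,.15,.22],[.53,.25,.21],mid+n*.12,mid+n*.08,mid-n*.04): print(np.round(p,3),move(p,Rr))
```

```text
[0.58 0.   0.22] (array([16.69, -6.81, -6.87]), array([-0.144, -0.776, -0.353]))
[0.55 0.15 0.22] (array([ 30.96, -12.32,  -6.88]), array([-0.144, -0.776, -0.353]))
[0.53 0.25 0.21] (array([ 40.47, -16.  ,  -5.88]), array([-0.144, -0.776, -0.353]))
[0.521 0.296 0.157] (array([ 44.82, -17.69,  -0.57]), array([-0.144, -0.776, -0.353]))
[0.526 0.268 0.129] (array([ 42.19, -16.67,   2.26]), array([-0.144, -0.776, -0.353]))
[0.543 0.185 0.044] (array([ 34.28, -13.6 ,  10.75]), array([-0.144, -0.776, -0.353]))
```

carry_out --pt "-1 4 -1.5 -4 0 0 0" --pt "-1 9 -3.5 -6.9 0 0 0" --pt "-1 15 -6 -6.9 0 0 0" --pt "-1 20.5 -8.3 -6.9 -0.03 -0.15 -0.07" --pt "-1 26 -10.5 -6.9 -0.06 -0.3 -0.14" --pt "-1 31 -12.3 -6.9 -0.09 -0.45 -0.21" --pt "-1 36 -14.2 -6.9 -0.12 -0.6 -0.28" --pt "-1 40.5 -16 -5.9 -0.144 -0.776 -0.353" --pt "-1 44.8 -17.7 -2 -0.144 -0.776 -0.353" --pt "-1 44.8 -17.7 -0.6 -0.144 -0.776 -0.353" --pt "-1 44.8 -17.7 -0.6 -0.144 -0.776 -0.353" --pt "-1 44.8 -17.7 -0.6 -0.144 -0.776 -0.353"

```text
t: 24.92
eef_pos: [0.5219, 0.2943, 0.1592]
orientation: [0.586, 0.714, -0.241, 0.296]
ft_force: [-1.3, 0.4, 0.2]
width: 0.0917
```

Run:
```python
from ik import *
s=st();n=(ez-yr)/2**.5; mid=np.array([.5377,.2126,.0720]); Rr=frame(-bz,-n)
c,im=shot("wrist","w16")
print(proj(c,[mid+n*.014-bz*.015]).round(1))
print(move(mid+n*.12,Rr),move(mid-n*.04,Rr))
```

```text
t 24.93 pos [0.5219 0.2943 0.1592] q [-0.782  0.728 -0.18   1.498  0.66   1.556 -0.987] w 0.0917 F [-1.33  0.36  0.23]
axes x,y,z: [[-0.137, 0.694, -0.707], [0.98, 0.197, 0.002], [0.141, -0.693, -0.708]]
[[322.3 203.7]]
(array([ 0.29, -0.09,  0.06]), array([-0.   , -0.001, -0.004])) (array([ 0.27, -0.09, 16.06]), array([-0.   , -0.001, -0.004]))
```

View pics/w16.png

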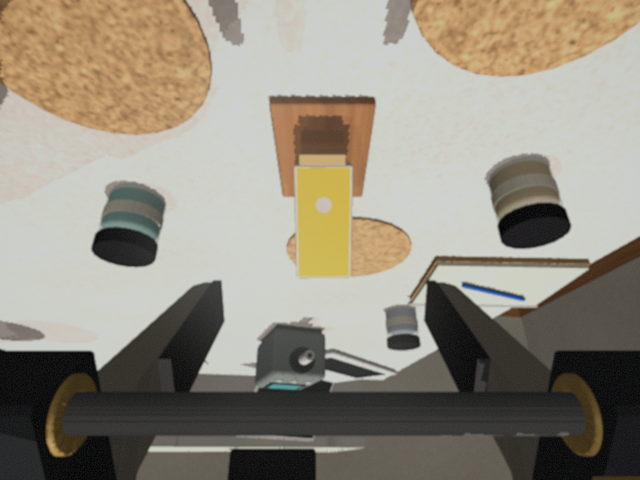

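carry_out --pt "-1 0.3 -0.1 5 0 0 0" --pt "-1 0.3 -0.1 10 0 0 0" --pt "-1 0.3 -0.1 13 0 0 0" --pt "-1 0.3 -0.1 15 0 0 0" --pt "-1 0.3 -0.1 15.3 0 0 0" --pt "-1 0.3 -0.1 15.3 0 0 0"

```text
t: 25.72
eef_pos: [0.5425, 0.1915, 0.0497]
orientation: [0.586, 0.715, -0.24, 0.296]
ft_force: [-0.0, 0.1, -0.3]
width: 0.0921
```

Run:
```python
from ik import *
s=st();n=(ez-yr)/2**.5; mid=np.array([.5377,.2126,.0720]); Rr=frame(-bz,-n)
shot("scene","s17",6,(360,260,480,360)); shot("wrist","w17")
print(move(mid-n*.04,Rr))
```

```text
t 25.73 pos [0.5425 0.1915 0.0497] q [-0.681  0.79  -0.136  1.69   0.752  1.294 -1.057] w 0.0921 F [-0.05  0.13 -0.26]
axes x,y,z: [[-0.137, 0.696, -0.705], [0.98, 0.197, 0.004], [0.142, -0.691, -0.709]]
(array([-0.09, -0.05,  0.93]), array([ 0.002, -0.003, -0.004]))
```

View pics/s17.png

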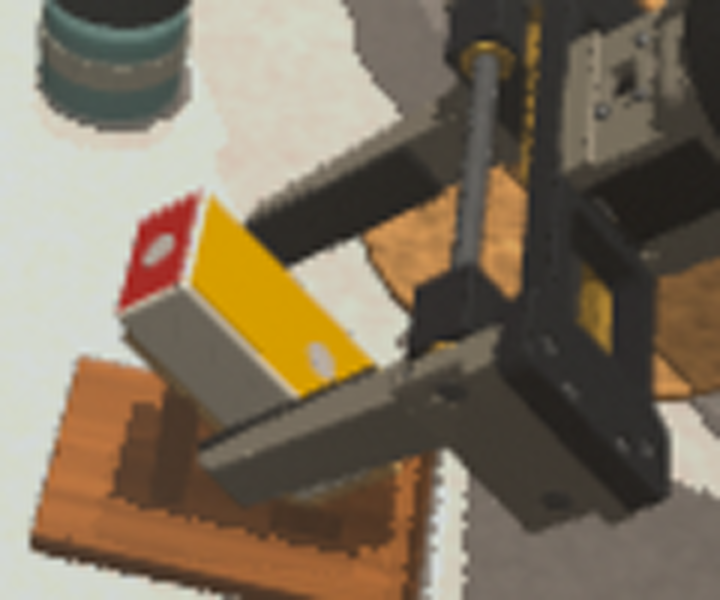

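View pics/w17.png

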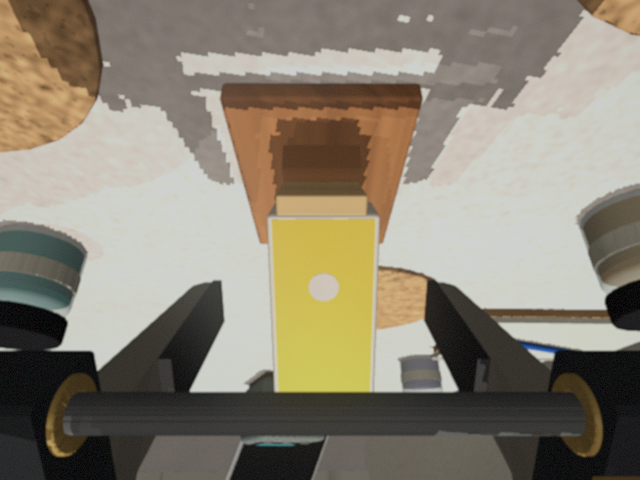

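carry_out --pt "-1 -0.1 -0.1 0.4 0 0 0" --pt "-1 -0.1 -0.1 0.8 0 0 0" --pt "-1 -0.1 -0.1 0.8 0 0 0" --pt "1 -0.1 -0.1 0.8 0 0 0" --pt "1 -0.1 -0.1 0.8 0 0 0" --pt "1 -0.1 -0.1 0.8 0 0 0" --pt "1 -0.1 -0.1 0.8 0 0 0" --pt "1 -0.1 -0.1 0.8 0 0 0" --pt "1 -0.1 -0.1 0.8 0 0 0"

```text
t: 26.95
eef_pos: [0.5429, 0.1856, 0.0447]
orientation: [0.586, 0.715, -0.24, 0.296]
ft_force: [1.1, 0.8, -0.1]
width: 0.0442
```

Run:
```python
from ik import *
s=st();n=(ez-yr)/2**.5; mid=np.array([.5377,.2126,.0720])
c,im=shot("wrist","w18"); print(proj(c,[mid+n*.014-bz*.015]).round(1)); h=cv2.cvtColor(im,cv2.COLOR_RGB2HSV)
m=(h[...,1]<110)&(h[...,2]>120);print(blobs(m[255:330,290:360],60))
print("mid in tool",R.from_quat(s["orientation"]).inv().apply(mid-s["eef_pos"]).round(4), R.from_quat(s["orientation"]).inv().apply(bz).round(3))
shot("scene","s18",6,(360,260,480,360))
```

```text
t 26.95 pos [0.5429 0.1856 0.0447] q [-0.677  0.793 -0.132  1.7    0.759  1.28  -1.061] w 0.0442 F [ 1.15  0.78 -0.07]
axes x,y,z: [[-0.137, 0.696, -0.705], [0.98, 0.198, 0.005], [0.143, -0.69, -0.709]]
[[324. 291.]]
[(np.int32(786), [33.9, 37.6], [18, 23, 33, 30])]
mid in tool [ 0.0003  0.0003 -0.0387] [-1.     0.004 -0.003]
```

View pics/s18.png

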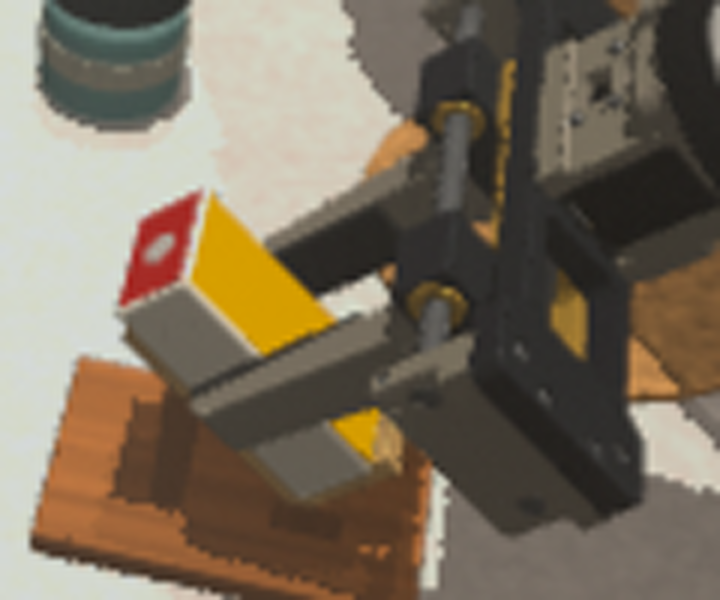

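View pics/w18.png

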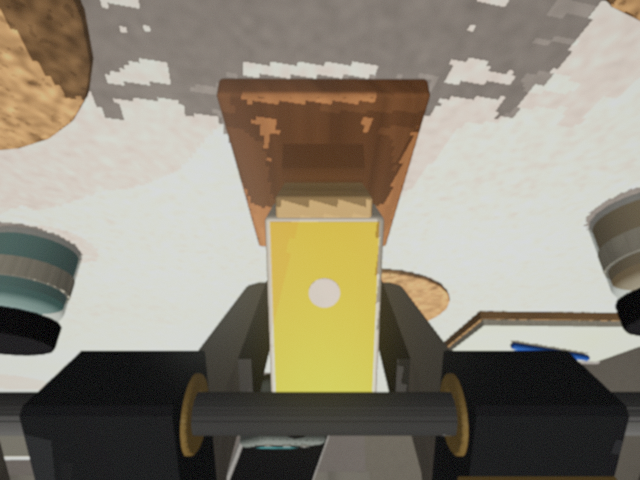

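carry_out --pt "1 0 0 -1 0 0 0" --pt "1 0 0 -2.5 0 0 0" --pt "1 0 0 -5 0 0 0" --pt "1 0 0 -5 0 0 0"

```text
t: 27.55
eef_pos: [0.5358, 0.2237, 0.0812]
orientation: [0.586, 0.716, -0.237, 0.296]
ft_force: [-0.1, -0.4, -3.1]
width: 0.0438
```

Run:
```python
from ik import *
s=st(); shot("scene","s19",3,(340,200,540,370))
A=down(-10)
# block mid at tool (0.0003,.0003,-.0387); red dot tool x -0.0447
zt=.0705-.0387
for p in ([.55,.10,.18],[*(T+N*.0747),.13],[*(T+N*.0747),zt]): print(np.round(p,3),move(p,A))
```

```text
t 27.55 pos [0.5358 0.2237 0.0812] q [-0.712  0.762 -0.154  1.646  0.721  1.363 -1.038] w 0.0438 F [-0.14 -0.44 -3.09]
axes x,y,z: [[-0.138, 0.699, -0.702], [0.98, 0.201, 0.007], [0.146, -0.687, -0.712]]
[0.55 0.1  0.18] (array([-15.68,  -0.97,   1.52]), array([0.152, 0.77 , 0.354]))
[ 0.618 -0.179  0.13 ] (array([-32.58,   0.09,  25.3 ]), array([0.152, 0.77 , 0.354]))
[ 0.618 -0.179  0.032] (array([-2.567e+01,  3.000e-02,  3.228e+01]), array([0.152, 0.77 , 0.354]))
```

View pics/s19.png

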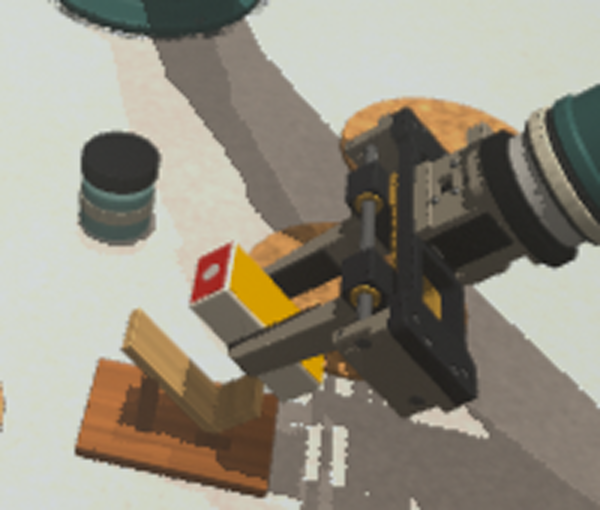

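carry_out --pt "1 -2.5 0 -2.5 0 0 0" --pt "1 -5.8 -0.2 -4 0.03 0.15 0.07" --pt "1 -10 -0.5 -3 0.06 0.31 0.14" --pt "1 -14 -0.8 -0.5 0.09 0.46 0.21" --pt "1 -17.5 -0.9 3 0.12 0.62 0.28" --pt "1 -21 -0.7 8 0.152 0.77 0.354" --pt "1 -25 -0.4 13 0.152 0.77 0.354" --pt "1 -28.5 -0.1 18 0.152 0.77 0.354" --pt "1 -31.5 0 23 0.152 0.77 0.354" --pt "1 -32.6 0.1 25.3 0.152 0.77 0.354" --pt "1 -32.6 0.1 25.3 0.152 0.77 0.354" --pt "1 -32.6 0.1 25.3 0.152 0.77 0.354"

```text
t: 29.1
eef_pos: [0.6177, -0.1773, 0.1299]
orientation: [0.765, 0.643, 0.0, -0.001]
ft_force: [-0.4, 0.0, -2.0]
width: 0.0437
```

Run:
```python
from ik import *
s=st(); c,im=shot("wrist","w20"); shot("scene","s20",3,(100,160,340,340))
print(move([*(T+N*.0747),.0318],down(-10)))
```

```text
t 29.1 pos [ 0.6177 -0.1773  0.1299] q [ 0.321  0.522 -0.127  1.664  0.075  0.962 -0.005] w 0.0437 F [-0.41  0.01 -2.02]
axes x,y,z: [[0.172, 0.985, 0.001], [0.985, -0.172, -0.001], [-0.001, 0.001, -1.0]]
(array([-0.24,  0.01,  9.87]), array([-0.   , -0.001,  0.003]))
```

View pics/w20.png

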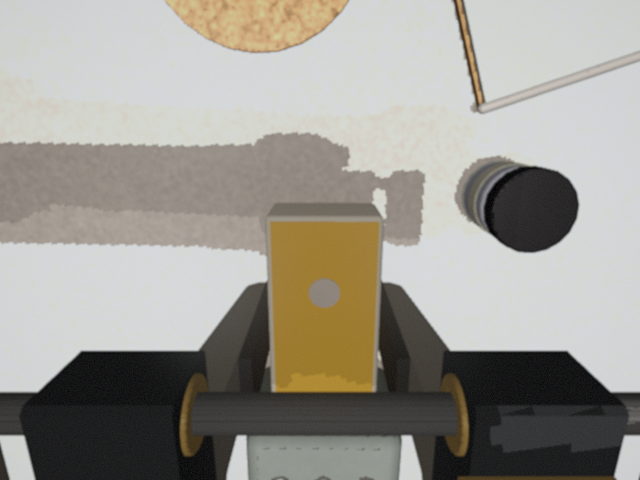

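View pics/s20.png

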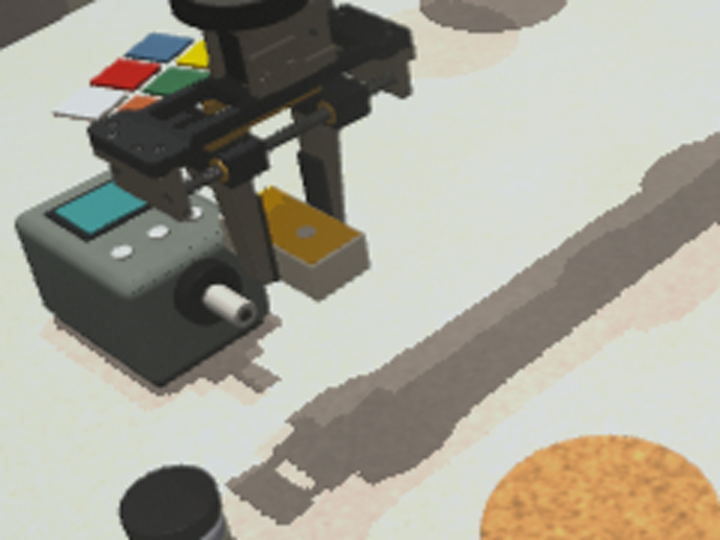

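carry_out --pt "1 0 0 4 0 0 0" --pt "1 0 0 8 0 0 0" --pt "1 -0.2 0 9.8 0 0 0" --pt "1 -0.2 0 9.8 0 0 0" --pt "1 -1.7 0 9.9 0 0 0" --pt "1 -2.7 0 9.9 0 0 0" --pt "1 -3.1 0 9.9 0 0 0" --pt "1 -3.4 0 9.9 0 0 0" --pt "1 -3.5 0 9.9 0 0 0" --pt "1 -3.5 0 9.9 0 0 0"

```text
t: 30.45
eef_pos: [0.6127, -0.2106, 0.0317]
orientation: [0.765, 0.644, 0.001, -0.0]
ft_force: [0.3, 2.6, -2.4]
width: 0.0438
```

Run:
```python
from h import *
s=st(); print((s["eef_pos"][:2]-T)@N, s["ft_force"][:2]@N); shot("wrist","w21"); shot("scene","s21",3,(100,160,340,340)); s=manip.read_state(); print((s["eef_pos"][:2]-T)@N, s["ft_force"][:2]@N)
```

```text
t 30.45 pos [ 0.6127 -0.2106  0.0317] q [ 0.363  0.65  -0.114  1.705  0.095  0.791  0.034] w 0.0438 F [ 0.31  2.56 -2.42]
axes x,y,z: [[0.17, 0.985, 0.002], [0.985, -0.17, 0.0], [0.001, 0.001, -1.0]]
0.0430660281776409 2.5784722398788125
0.04292523317502039 1.8913439643771468
```

View pics/s21.png

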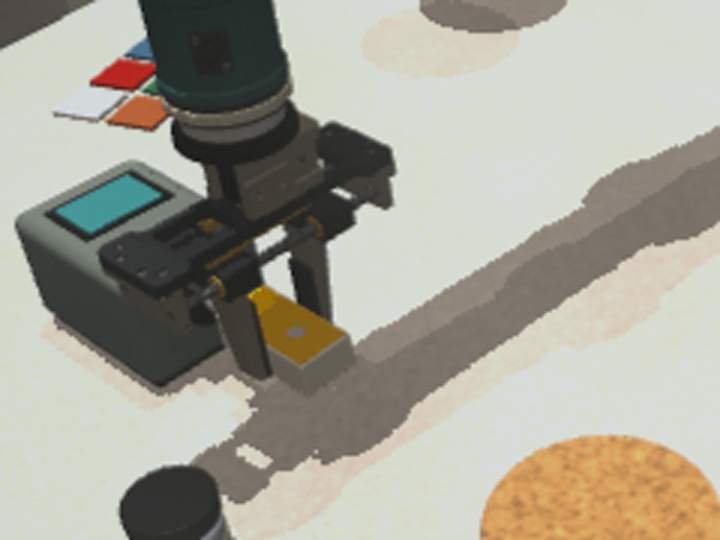

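View pics/w21.png

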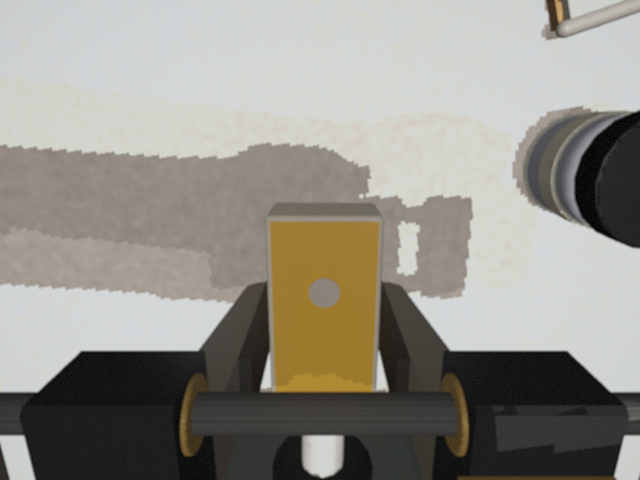

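carry_out --pt "1 -0.2 0 0 0 0 0" --pt "1 -0.4 0 0 0 0 0" --pt "1 -0.5 0 0 0 0 0" --pt "1 -0.5 0 0 0 0 0" --pt "1 -0.5 0 0 0 0 0" --pt "1 -0.5 0 0 0 0 0"

```text
t: 31.3
eef_pos: [0.6119, -0.2147, 0.0316]
orientation: [0.765, 0.644, 0.001, -0.001]
ft_force: [0.8, 5.2, -0.8]
width: 0.044
```

Run:
```python
from h import *
s=st(); print((s["eef_pos"][:2]-T)@N, s["ft_force"][:2]@N); shot("wrist","w22");s=manip.read_state(); print((s["eef_pos"][:2]-T)@N, s["ft_force"][:2]@N)
```

```text
t 31.3 pos [ 0.6119 -0.2147  0.0316] q [ 0.37   0.651 -0.115  1.703  0.094  0.793  0.042] w 0.044 F [ 0.85  5.17 -0.84]
axes x,y,z: [[0.17, 0.986, 0.002], [0.986, -0.17, 0.0], [0.0, 0.002, -1.0]]
0.03888237166952181 5.238320819005166
0.03890387428818189 4.42017738054321
```

View pics/w22.png

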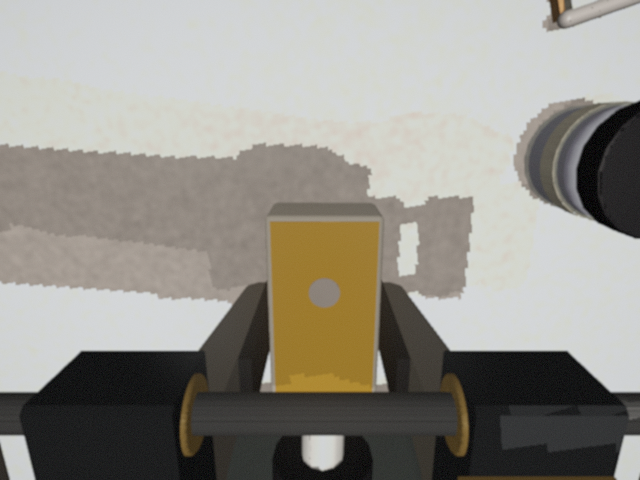

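carry_out --pt "1 -0.2 0 0 0 0 0" --pt "1 -0.2 0 0 0 0 0" --pt "1 -0.2 0 0 0 0 0" --pt "1 -0.2 0 0 0 0 0" --pt "1 -0.2 0 0 0 0 0"

```text
t: 31.98
eef_pos: [0.6117, -0.2155, 0.0316]
orientation: [0.765, 0.645, 0.001, -0.001]
ft_force: [0.1, 6.4, -1.2]
width: 0.0439
```

Run:
```python
from h import *
s=st(); print((s["eef_pos"][:2]-T)@N, s["ft_force"][:2]@N)
# mat center from top+wrist
c,im=load("top0"); h=cv2.cvtColor(im,cv2.COLOR_RGB2HSV)
m=((h[...,0]>8)&(h[...,0]<25)&(h[...,1]>80)).astype(np.uint8); k=[x for x in cv2.findContours(m,0,cv2.CHAIN_APPROX_NONE)[0] if cv2.contourArea(x)>1500]
for x in k:
    P=np.array([onz(c,p[0],.005) for p in cv2.convexHull(x)]);A=np.c_[2*P[:,:2],np.ones(len(P))];v=np.linalg.lstsq(A,(P[:,:2]**2).sum(1),rcond=None)[0];print("mat",v[:2].round(4),np.sqrt(v[2]+v[0]**2+v[1]**2).round(4))
M=np.array([.606,.034]); A=down(-10); 
# block mid at TCP xy; height when on mat: mid z .019 -> TCP z = .019-.0387
for z in (.08,.02,-.0197+.004): print(move([M[0],M[1],z],A))
```

```text
t 31.98 pos [ 0.6117 -0.2155  0.0316] q [ 0.372  0.652 -0.116  1.702  0.093  0.793  0.045] w 0.0439 F [ 0.1   6.43 -1.15]
axes x,y,z: [[0.169, 0.986, 0.004], [0.986, -0.169, -0.0], [0.0, 0.004, -1.0]]
0.03813813629931501 6.350038958297037
mat [0.1673 0.31  ] 0.0779
mat [0.365  0.2851] 0.0774
mat [0.3615 0.574 ] 0.1499
mat [0.6059 0.035 ] 0.077
mat [0.6301 0.396 ] 0.0772
(array([24.51, -4.78, -4.75]), array([-0.   , -0.004,  0.005]))
(array([24.49, -4.78,  1.25]), array([-0.   , -0.004,  0.005]))
(array([24.47, -4.78,  4.82]), array([-0.   , -0.004,  0.005]))
```

carry_out --pt "1 1.5 0 0 0 0 0" --pt "1 5 -0.5 -3 0 0 0" --pt "1 10 -1.5 -4.8 0 0 0" --pt "1 15 -3 -4.8 0 0 0" --pt "1 20 -4 -4.8 0 0 0" --pt "1 24 -4.7 -4.8 0 -0.004 0.005" --pt "1 24.5 -4.8 -4 0 -0.004 0.005" --pt "1 24.5 -4.8 0 0 -0.004 0.005" --pt "1 24.5 -4.8 2.5 0 -0.004 0.005" --pt "1 24.5 -4.8 4 0 -0.004 0.005" --pt "1 24.5 -4.8 4.6 0 -0.004 0.005" --pt "1 24.5 -4.8 4.6 0 -0.004 0.005"

```text
t: 33.48
eef_pos: [0.6062, 0.0339, -0.0134]
orientation: [0.766, 0.643, -0.0, 0.0]
ft_force: [-0.0, 0.0, -3.1]
width: 0.044
```

Run:
```python
from h import *
s=st(); shot("wrist","w23");shot("scene","s23",3,(220,220,420,380))
print(move([.606,.0345,-.0197],down(-10)))
```

```text
t 33.48 pos [ 0.6062  0.0339 -0.0134] q [-0.015  0.665 -0.128  1.822  0.13   0.663 -0.394] w 0.044 F [-0.04  0.01 -3.14]
axes x,y,z: [[0.174, 0.985, -0.001], [0.985, -0.174, 0.0], [0.0, -0.001, -1.0]]
(array([ 0.02, -0.08,  0.72]), array([ 0.002,  0.   , -0.   ]))
```

View pics/w23.png

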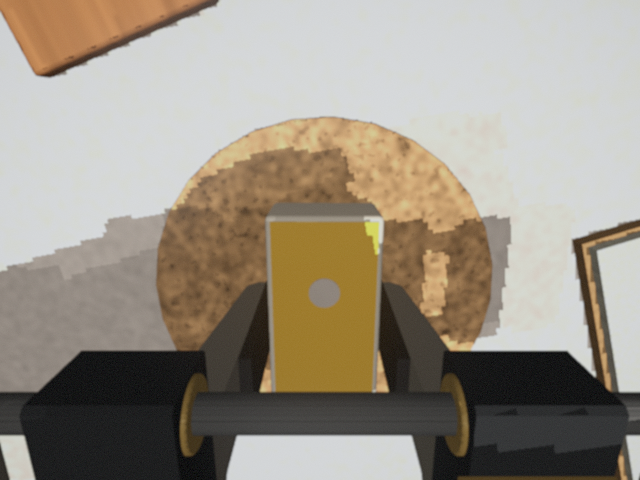

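View pics/s23.png

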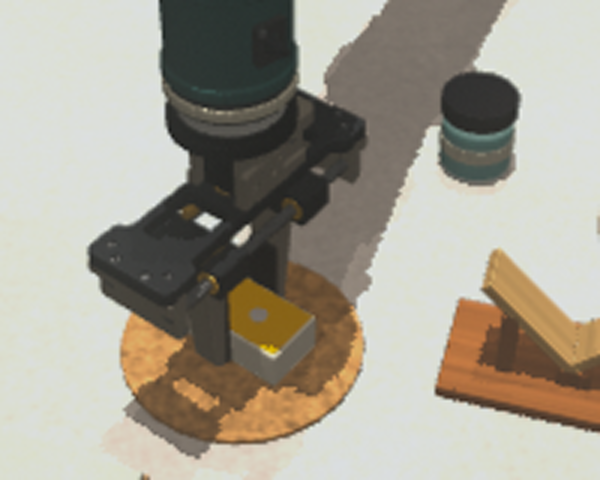

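Well centred. Lower gently to contact.

carry_out --pt "1 0 0 0.25 0 0 0" --pt "1 0 0 0.45 0 0 0" --pt "1 0 0 0.55 0 0 0" --pt "1 0 0 0.65 0 0 0" --pt "1 0 0 0.65 0 0 0"

```text
t: 34.2
eef_pos: [0.6067, 0.0342, -0.0191]
orientation: [0.766, 0.643, 0.0, 0.001]
ft_force: [0.7, 0.2, -3.1]
width: 0.0437
```

Run:
```python
from h import *
s=st()
```

```text
t 34.2 pos [ 0.6067  0.0342 -0.0191] q [-0.016  0.674 -0.127  1.822  0.131  0.652 -0.395] w 0.0437 F [ 0.65  0.23 -3.09]
axes x,y,z: [[0.174, 0.985, -0.0], [0.985, -0.174, 0.001], [0.001, -0.0, -1.0]]
```

No contact yet; a little lower.

carry_out --pt "1 0 0 0.08 0 0 0" --pt "1 0 0 0.16 0 0 0" --pt "1 0 0 0.16 0 0 0"

```text
t: 34.58
eef_pos: [0.6068, 0.0341, -0.0194]
orientation: [0.766, 0.643, 0.0, 0.001]
ft_force: [-4.3, -0.9, 9.2]
width: 0.0436
```

Run:
```python
from h import *
s=st()
```

```text
t 34.58 pos [ 0.6068  0.0341 -0.0194] q [-0.016  0.674 -0.127  1.822  0.132  0.652 -0.395] w 0.0436 F [-4.33 -0.92  9.22]
axes x,y,z: [[0.174, 0.985, -0.0], [0.985, -0.174, 0.001], [0.001, -0.001, -1.0]]
```

carry_out --pt "1 0 0 0 0 0 0" --pt "0.3 0 0 0 0 0 0" --pt "-0.3 0 0 0 0 0 0" --pt "-0.8 0 0 0 0 0 0" --pt "-1 0 0 0 0 0 0" --pt "-1 0 0 0 0 0 0"

```text
t: 35.33
eef_pos: [0.6068, 0.0342, -0.0194]
orientation: [0.766, 0.643, 0.0, 0.001]
ft_force: [0.3, 0.1, -0.7]
width: 0.0817
```

carry_out --pt "-1 0 0 -2 0 0 0" --pt "-1 0 0 -5 0 0 0" --pt "-1 0 0 -10 0 0 0" --pt "-1 0 0 -15 0 0 0" --pt "-1 0 0 -20 0 0 0" --pt "-1 0 0 -20 0 0 0" --pt "-1 0 0 -20 0 0 0"

```text
t: 36.2
eef_pos: [0.6061, 0.0342, 0.1811]
orientation: [0.766, 0.643, 0.001, 0.001]
ft_force: [0.5, 0.4, -0.9]
width: 0.092
```

Run:
```python
from h import *
s=st(); c,im=shot("wrist","w24"); shot("scene","s24")
h=cv2.cvtColor(im,cv2.COLOR_RGB2HSV)
m=((h[...,0]>20)&(h[...,0]<35)&(h[...,1]>130)).astype(np.uint8)
k=max(cv2.findContours(m,0,1)[0],key=cv2.contourArea); r=cv2.minAreaRect(k); print(r, onz(c,r[0],.033).round(4))
B=np.array([onz(c,p,.033) for p in cv2.boxPoints(r)]); print([np.linalg.norm(B[i]-B[i-1]).round(4) for i in range(4)])
```

```text
t 36.2 pos [0.6061 0.0342 0.1811] q [ 0.013  0.41  -0.163  1.713  0.077  1.023 -0.351] w 0.092 F [ 0.51  0.4  -0.88]
axes x,y,z: [[0.174, 0.985, -0.0], [0.985, -0.174, 0.002], [0.002, -0.001, -1.0]]
((323.9999694824219, 246.5), (41.99999237060547, 26.999996185302734), -0.0) [0.6024 0.0059 0.033 ]
[np.float64(0.0377), np.float64(0.0251), np.float64(0.0369), np.float64(0.0251)]
```

View pics/w24.png

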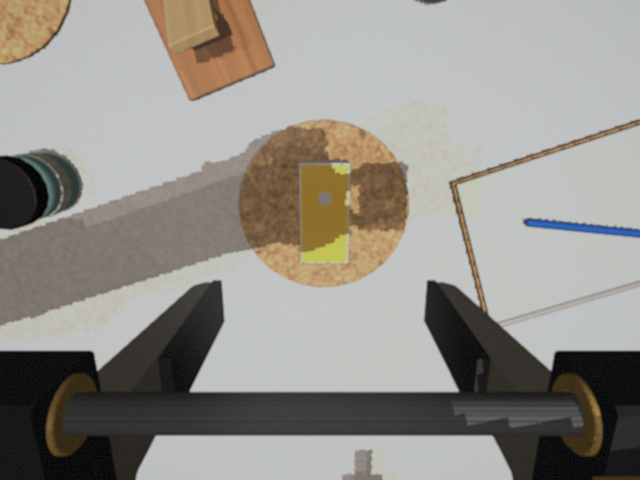

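View pics/s24.png

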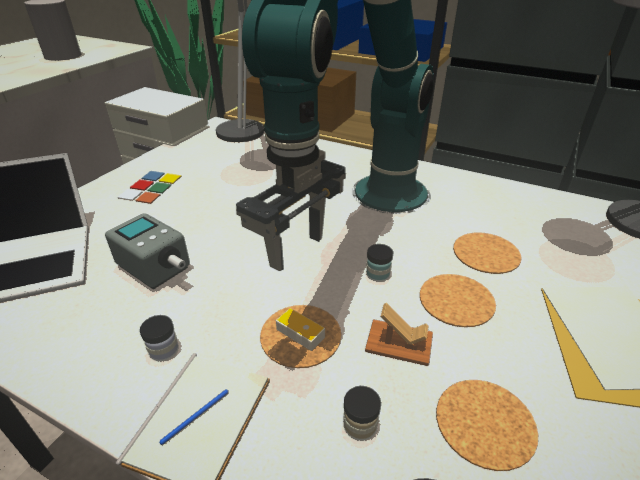

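Run:
```python
from h import *
c,_=load("w24"); print("block",onz(c,(324.5,212.5),.033),"mat",onz(c,(324,203.5),.005)); print(proj(c,[.6068,.0342,.033]))
print(manip.finish_job())
```

```text
block [0.60820632 0.03621838 0.033     ] mat [0.60832144 0.0386225  0.005     ]
[[323.31095972 215.01709041]]
the job is handed in; nothing more can be done
None
```

The job is handed in at about 36 s. By my own checks every step was met, but the hand-in reports no verdict.

- **Readings:** I pressed the blue, yellow and red dots on the nose in turn. Each hold lasted at least half a second.

| Dot | Spring force at the end, N | Estimated push-in, mm |
|---|---|---|
| blue | 5.6 | 6 |
| yellow | 4.6 | 6 |
| red | 6.4 | 6.5–8 |

   The force readings were noisy by about 0.7 N. The red force and position readings disagree: its force is at the level of the 8 mm end stop. No force came near the 20 N limit.
- **Rest:** The block was set leaning red end up and let go. My estimate puts its middle about 1 mm from the seat.
- **Mat:** The block was lowered until contact at about 12 N, then released. The last wrist picture shows it lying flat, yellow up, with its middle about 2.5 mm from the mat's centre. The gripper was open and about 20 cm higher, touching nothing, and the jars looked unmoved.

**What went wrong:**
- **First regrasp in the rest:** The gripper came away empty, but the block stayed seated.
- **Cause:** The pictures showed the visible fingertips ending about 29 mm short of the reported TCP, though the text says the TCP is at their very end. I repeated the grasp deeper with that correction and it held.

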